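# Slide the top panel off the stack onto the sanding box

## Task

Take the top panel off the stack ready for sanding: slide it sideways, flat and without lifting it, onto the sanding box, and push it up flush against both the box's front stop batten and its side fence. Use only light pressure, so that the panel is not marked and the clamped fence is not shoved off its setting. Leave the other panels lying as they are, and do not disturb the sander, the sanding block or the bottle.

Things in the scene. Friction and masses are not known exactly. Their poses are not given: they have to be found in the camera images.
- panel_top: Top panel of the stack: loose veneered panel, 180 mm (its x) by 140 mm (its y) by 12 mm, 0.15 to 0.3 kg, smooth (friction about 0.3 on panels and box), too wide to grasp. Origin: centre of its underside, z up; y points away from the box. It lies square on three equal panels, within 5 mm; its underside is 1.5 to 3.5 mm higher than the box's top, so it slides straight across. A push, press or knock over 30 N marks it.
- stack_stand: Fixed stand under the stack: two bearers 30 mm high and, beyond the panels' +y edges, an upright plywood end board 200 mm long, 18 mm thick, its face 73.5 mm from the stand's origin along +y. The panels are squared up against it with a slit of 2 to 5 mm: no finger fits behind the top panel until it has been drawn away. The board's top is 88 mm above the origin, 10 mm higher than the top panel.
- panel_second: Second panel from the top, same size as panel_top (180 x 140 x 12 mm), origin at the centre of its underside. Must stay where it is. It holds by friction while the top panel is drawn over it. Fingertips that draw the top panel along by its face slip on it if they press with less than roughly 5 to 12 N (it varies with the panel's weight).
- panel_third: Third panel from the top, same size. Must stay.
- panel_bottom: Bottom panel of the stack, same size, lying loose on the stand. Must stay.
- sanding_box: Bench-top downdraft sanding box, fixed: grey, 260 mm (x) by 320 mm (y), flat perforated top 60 mm above its origin (centre of its underside). Its -x side faces the robot, roughly; the stack stands beyond its +y edge, across a gap of 10 to 35 mm. On its top are two stops for the panel: a front batten and a side fence, each 8 mm high (lower than the panel is thick).
- batten_face (a point): Middle of the stop face of the fixed wooden batten along the box's front (robot's) edge. The batten is 270 mm long (along the box's y), 22 mm wide, 8 mm above the top. Axes parallel to the box's; the face looks along +x and the point lies 4 mm above the top. A panel flush against it, its 180 mm along the box's x, has its centre 90 mm from this point along x.
- fence_face (a point): Middle of the stop face of the side fence: aluminium bar 200 mm long (along the box's x), 22 mm wide, 8 mm above the top. Axes as the box's; the face looks along +y, to the stack; the point is 4 mm above the top. Clamped by two black knobs (22 mm tall, 42 mm behind the face) at a setting that varies by 30 mm; it slips at about 24 N. A flush panel has its centre 70 mm from this point along y.
- sander: Bystander: random orbital sander, pad 150 mm across, 142 mm tall, with a dust outlet stub to +x. Origin: centre of its underside.
- sanding_block: Bystander: cork sanding block, 115 x 60 x 34 mm. Origin: centre of its underside.
- glue_bottle: Bystander: white squeeze bottle with a green cap, 64 mm across, 170 mm tall. Origin: centre of its underside.
Things that resemble listed ones, but are neither listed nor needed, are in the scene too. What is shaped like the panel_top but blue or green is not meant.

How it is judged:
At the end, for the whole second after the job is handed in: Top panel at rest flat on the box, within 2 mm of side fence and front batten and square to the fence within 0.015 rad; fence within 2 mm of its setting; the three other panels within 6 mm of where they were (y of panel_top in the frame of fence_face between 0.0675 and 0.072 m and x of panel_top in the frame of batten_face between 0.0875 and 0.092 m and z of panel_top in the frame of sanding_box between 0.057 and 0.063 m and angle between the x axis of panel_top and the x axis of fence_face, either way round below 0.015 rad and angle between panel_top's own z axis and vertical below 0.03 rad and linear speed of panel_top below 0.01 m/s and distance of fence_face from where it was at the start of the episode below 0.002 m and distance of each of panel_bottom, panel_third, panel_second from where it was at the start of the episode below 0.006 m); the robot touches nothing.
It fails at once if the fingers press or push the top panel with more than 30 N, which marks it (contact force between the fingers and panel_top above 30 N).
It fails at once if one of the panels below is shifted by more than 6 mm (distance of any of panel_bottom, panel_third, panel_second from where it was at the start of the episode above 0.006 m).
It fails at once if the fence is pushed off its setting by more than 2 mm (distance of fence_face from where it was at the start of the episode above 0.002 m).
It fails at once if the top panel is lifted (its middle more than about 15 mm above where it lay) or tipped by more than 0.15 rad (height (world z) of panel_top above 0.079 m or angle between panel_top's own z axis and vertical above 0.15 rad).
It fails at once if the sander, the sanding block or the bottle is moved by more than 20 mm (distance of any of sander, sanding_block, glue_bottle from where it was at the start of the episode above 0.02 m).
It also fails if it takes over 67 s, if anything falls off the work surface, if the arm or the gripper's body presses on something with over 40 N, if the wrist force passes 120 N, or if a joint passes its speed limit or range.

## Robot

A 7-joint arm with a two-finger parallel gripper is mounted at the origin on the work surface. World frame = base frame: x ahead of the robot, y to its left, z up, the work surface at z = 0. Lengths are in m, angles in rad, forces in N, time in s.
With the tool pointing down it reaches from about 0.4 to 0.85 m from the base axis. Payload 10.4 kg.
Tool frame: the origin (TCP) lies on the centre line of the jaws, within the pads' length; the fingertips stand 8 mm ahead of it and the grasp point (between the pads) lies 11 mm behind it (nose_length is the distance from the TCP to the fingertips, in m); x points along the fingers, y is the direction in which the jaws open and shut, and the axes are right-handed (so a half turn about x gives the same grasp; the last joint's range is limited). The gripper opens to 85 mm and grips with 20 to 120 N. Pads are 22 mm wide; open, the fingers measure 114 mm over their backs; the gripper's body (76 mm by 85 mm) begins 54 mm behind the grasp point. The pads swing forward as they close: fully open they stand 13 mm farther back than shut.
Start: joints at [-1.277, 0.332, -0.065, 1.46, 0.022, 1.35, -0.088], TCP at [0.195, 0.594, 0.239] pointing down, gripper open.
Joint ranges: [-2.6, 2.6], [-0.5, 2.12], [-1.47, 1.34], [0.16, 2.42], [-1.27, 4.41], [0.06, 2.06], [-2.6, 2.6]. Speed limits (rad/s): [2.22, 2.22, 2.79, 2.79, 3.14, 3.14, 3.14].

## Interface

Orientations are given as a unit quaternion [w, x, y, z].
In Python, from station import * gives the robot as it stands.
- The arm moves only by the tool arm_command, never from a script. Its argument "series" is a list of rows, each a list of 3 entries, a list of its own where there are three numbers: the shift along the tool's x, y, z in mm, then the turn about the tool's x in rad, then the opening in per cent of the stroke, from 0 (shut) to 100 (fully open). A call has 1 to 12 rows; each row is the pose to reach, as a shift and turn from the pose measured when the call began, along the tool's axes at that moment; what a row does not reach only later rows make up. A row lasts 1/8 s, in which the tool goes at most 62.5 mm and 10.7 degrees, less where a joint would pass 70% of its speed; a pose out of reach is approached as far as the arm can. A call with a gripper value outside its range is refused whole. The fingers move at their own pace and stop on an object; "squeeze" is the grip in N (left out, the last holds). Time passes only in rows, so rows that repeat a pose let the fingers close. It gives the time, the measured TCP pose, the force and the opening at its end, in the units of the state.
- state(): the state, without advancing time (a new reading comes with each control period).
- get_image(name): name is "scene" or "top" or "wrist"; returns the picture (384x512x3 uint8, red, green, blue); there is no depth.
- camera_info(name): a dict with "K" (3x3 intrinsics, pixels), "R" (3x3) and "t" (3): a world point X has camera coordinates R X + t; the wrist camera has in their place "T_tool_cam" (4x4, takes a point from camera to tool coordinates, whose origin is the TCP and whose axes are the tool frame's). Camera axes: x right, y down, z forward; pixel columns grow to the right and rows downward; lengths in m; the calibration is good to about 2 mm. The wrist camera is an equidistant fisheye: a pixel r from the principal point sees the ray r / f radians off the axis. A picture is of the moment at which its call begins: read the wrist's pose just before it. camera_info takes no time and is no camera call.
- job_done(): hands the job in, once; it reports no verdict.
The state is a dict: "t": time; "qpos": joint angles; "qvel": joint speeds; "tau": joint torques, N m; "tool_pos": TCP position; "tool_rot": TCP orientation; "ft_force": force on the tool from outside, world axes, zero at the start; "wrist_torque": the same for the moment, N m; "opening": finger opening in m.
Only numpy, scipy, OpenCV 4.12 (cv2) and the standard library are available. Lean on these libraries where they do the work, as an engineer would, in place of code of your own. Each camera call takes 0.05 s, during which the arm holds its last target.

## Working session

There is one attempt and no reset: what is moved stays moved. The work goes in short steps, Python scripts to look and compute and a tool call to move; the robot and the scene stay as the last step left them, time stands still between calls to the robot, and variables do not carry over. Pictures are saved under pics/ and viewed, and the job is handed in when it is done.

Besides the shell and the picture viewer there is one more tool, called as a command line: name --argument value ..., lists and objects as JSON in quotes. arm_command: Moves the arm, as the interface text tells. Its arguments: {"type":"object","properties":{"series":{"type":"array"},"squeeze":{"type":"number"}},"required":["series"]}

```bash
ls; mkdir -p pics; python3 - <<'E'
from station import *
import cv2
s=state();print(s)
for n in ["scene","top","wrist"]:
    im=get_image(n);cv2.imwrite(f"pics/{n}0.png",im[:,:,::-1])
    print(n,camera_info(n))
E
```

```text
pics
{'t': 0.0, 'qpos': array([-1.27661146,  0.33282935, -0.06470871,  1.46096418,  0.02160013,
        1.34988064, -0.08851908]), 'qvel': array([ 6.64051324e-05, -5.22568991e-04, -1.73553465e-03,  3.56976899e-04,
       -1.85572756e-03,  4.48708840e-04, -3.44840320e-04]), 'tau': array([-5.52236779e-04, -6.25460029e+01,  4.85985330e-02, -3.91595829e+01,
        1.60948624e-02,  1.00940405e-02, -1.72920590e-06]), 'tool_pos': array([0.19458097, 0.59355193, 0.23853157]), 'tool_rot': array([ 0.69820046,  0.11104201,  0.698311  , -0.11201577]), 'ft_force': array([-0.69195212,  0.3243218 , -0.40534933]), 'wrist_torque': array([-0.00083864,  0.00117784, -0.02551671]), 'opening': 0.08549453863256522}
scene {'K': array([[402.05928955,   0.        , 261.27629878],
       [  0.        , 402.05928955, 190.13470291],
       [  0.        ,   0.        ,   1.        ]]), 'R': array([[ 0.73425527,  0.67877844,  0.01135892],
       [ 0.39918507, -0.41815599, -0.81596375],
       [-0.54910881,  0.60366   , -0.57799146]]), 't': array([-0.39854247, -0.14587119,  1.44854286])}
top {'K': array([[348.14439
[... 161 characters left out ...]
5, -0.99997202, -0.00297824],
       [-0.99901343, -0.00672523, -0.04389681],
       [ 0.04387555,  0.00327654, -0.99903163]]), 't': array([0.01437862, 0.52220514, 1.17880857])}
wrist {'K': array([[297.31863964,   0.        , 246.87514527],
       [  0.        , 297.31863964, 192.65532968],
       [  0.        ,   0.        ,   1.        ]]), 'T_tool_cam': array([[ 1.15256471e-03, -2.58702357e-01,  9.65956398e-01,
        -1.34409720e-01],
       [ 9.99999204e-01,  7.94558645e-04, -9.80385455e-04,
        -2.96030251e-04],
       [-5.13880978e-04,  9.65956758e-01,  2.58703067e-01,
        -6.48335555e-02],
       [ 0.00000000e+00,  0.00000000e+00,  0.00000000e+00,
         1.00000000e+00]])}
```

View pics/scene0.png

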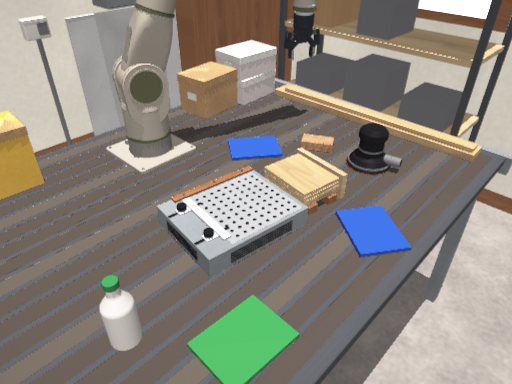

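View pics/top0.png

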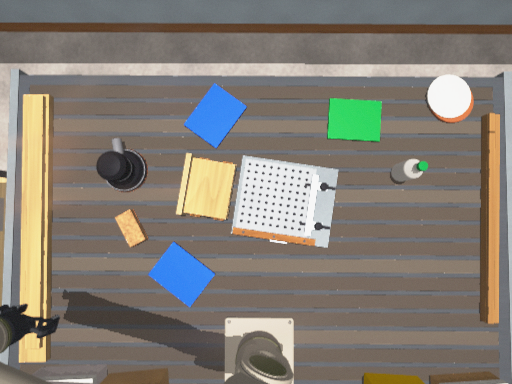

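View pics/wrist0.png

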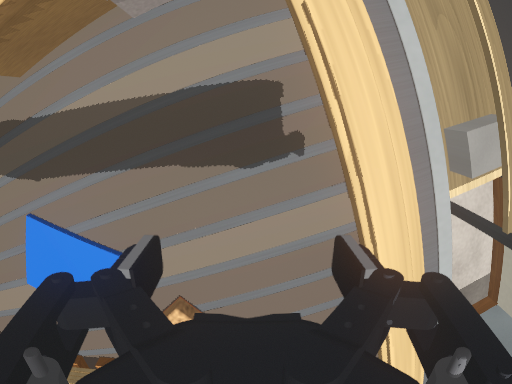

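The scene picture shows the box at (235,215), the stack at (305,178), the sander at (375,150) and the bottle at (120,320). In the top view the stack is at (208,187) and the box at (285,200), with the fence at about x=312 and the batten along the lower edge at y≈237. I'll zoom in to get corners.

```bash
python3 - <<'E'
import cv2
im=cv2.imread("pics/top0.png")
c=im[145:255,170:345];cv2.imwrite("pics/topz.png",cv2.resize(c,None,fx=4.5,fy=4.5,interpolation=cv2.INTER_CUBIC))
im=cv2.imread("pics/scene0.png")
c=im[140:270,150:355];cv2.imwrite("pics/scenez.png",cv2.resize(c,None,fx=3.9,fy=3.9,interpolation=cv2.INTER_CUBIC))
E
```

```text
(no output)
```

View pics/topz.png

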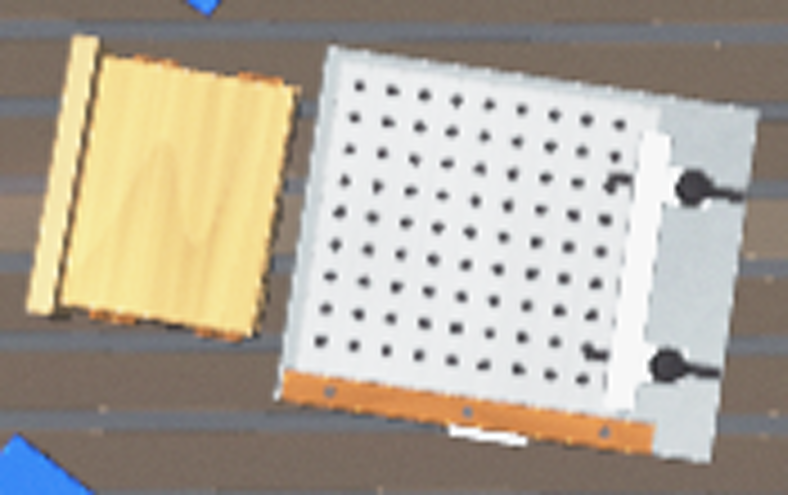

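View pics/scenez.png

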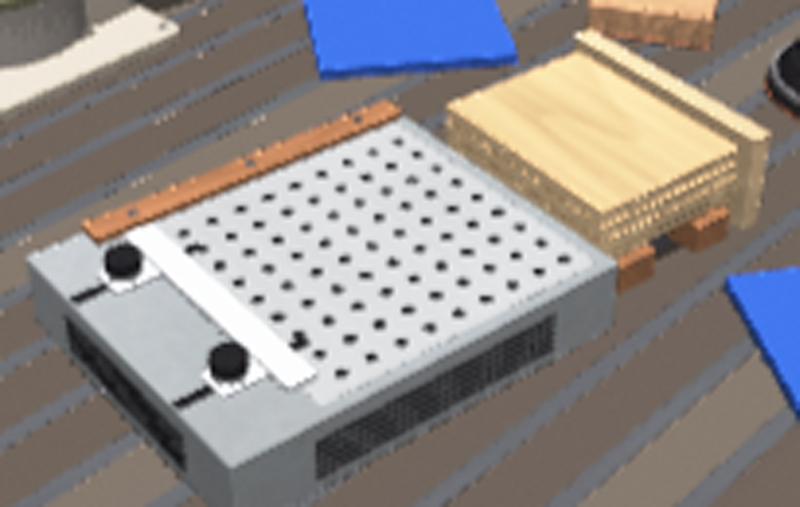

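The zoomed views show the following (zoom pixels):
- **Panel top corners:** (105,58), (298,88), (250,335), (62,303)
- **Box corners:** (332,48), (760,110), (712,460), (278,398)
- **Batten face edge:** (288,370)-(656,424)
- **Fence face edge:** (645,132)-(606,408)

Next I convert these to world coordinates.

```bash
cat > h.py <<'E'
import numpy as np
from station import *
from scipy.spatial.transform import Rotation as Ro
def px2w(cam,uv,z):
    i=camera_info(cam);d=np.linalg.inv(i["K"])@np.array([*uv,1.]);R=i["R"];c=-R.T@i["t"];w=R.T@d
    return c+w*(z-c[2])/w[2]
def Rt(s):
    q=s["tool_rot"];return Ro.from_quat([q[1],q[2],q[3],q[0]]).as_matrix()
def w2wrist(s,P):
    i=camera_info("wrist");T=i["T_tool_cam"];P=np.atleast_2d(P)
    pt=(P-s["tool_pos"])@Rt(s); pc=(pt-T[:3,3])@T[:3,:3]
    r=np.hypot(pc[:,0],pc[:,1]);th=np.arctan2(r,pc[:,2]);f=i["K"][0,0]
    return np.c_[i["K"][0,2]+f*th*pc[:,0]/r,i["K"][1,2]+f*th*pc[:,1]/r]
def wrist2w(s,uv,z):
    i=camera_info("wrist");T=i["T_tool_cam"];K=i["K"]
    d=np.array([uv[0]-K[0,2],uv[1]-K[1,2]])/K[0,0];th=np.hypot(*d)
    v=np.array([*(d/th*np.sin(th)),np.cos(th)])
    R=Rt(s);w=R@T[:3,:3]@v;c=s["tool_pos"]+R@T[:3,3]
    return c+w*(z-c[2])/w[2]
E
python3 - <<'E'
from h import *
np.set_printoptions(precision=4,suppress=True)
f=lambda p:((p[0]+.5)/4.5-.5+170,(p[1]+.5)/4.5-.5+145)
P=lambda L,z:np.array([px2w("top",f(p),z) for p in L])
pan=P([(105,58),(298,88),(250,335),(62,303)],.0755)
box=P([(332,48),(760,110),(712,460),(278,398)],.06)
bat=P([(288,370),(656,424)],.068);fen=P([(645,132),(606,408)],.068)
bd=P([(98,38),(52,313)],.0855)
for n,a in dict(pan=pan,box=box,bat=bat,fen=fen,bd=bd).items():
    print(n,a[:,:2].tolist())
    b=np.roll(a,-1,0);d=b-a;print("  len",np.linalg.norm(d,axis=1),"ang",np.arctan2(d[:,1],d[:,0]))
print(pan.mean(0),box.mean(0))
print("tool axes",Rt(state()))
E
```

```text
pan [[0.646413416516487, 0.21834842255389833], [0.6255174286212917, 0.07861718815366991], [0.44728244440047393, 0.1114032383836339], [0.46927966220424316, 0.24665106918034704]]
  len [0.1413 0.1812 0.137  0.1794] ang [-1.7192  2.9597  1.4096 -0.1584]
box [[0.6572794163872381, 0.05486256316043718], [0.6136797047817757, -0.258330787537614], [0.3589842003363393, -0.22266414039036325], [0.40148360540530204, 0.09194172780178109]]
  len [0.3162 0.2572 0.3175 0.2585] ang [-1.7091  3.0025  1.4365 -0.144 ]
bat [[0.4221310648762106, 0.08437957321292854], [0.3852392076991934, -0.18080054876646454]]
  len [0.2677 0.2677] ang [-1.709   1.4326]
fen [[0.5960983375706724, -0.17300024425082025], [0.3964530712242047, -0.1448356763567654]]
  len [0.2016 0.2016] ang [ 3.0014 -0.1401]
bd [[0.6592337091605139, 0.22176363477618505], [0.46212940974379396, 0.2515891811677051]]
  len [0.1993 0.1993] ang [ 2.9914 -0.1502]
[0.5471 0.1638 0.0755] [ 0.5079 -0.0835  0.06  ]
tool axes [[-0.0003  0.3115  0.9502]
 [-0.001   0.9502 -0.3115]
 [-1.     -0.001   0.    ]]
```

Measured sizes agree with the given ones to about 3 mm. The box x axis has a yaw of about -0.14 rad. I'm moving over the stack with the jaws along the box x axis.

arm_command --series '[[[0,-12,19],0.06,100],[[0,-36,57],0.18,100],[[0,-66,104],0.32,100],[[0,-98,153],0.46,100],[[0,-130,203],0.61,100],[[0,-162,253],0.76,100],[[0,-194,303],0.91,100],[[0,-226,353],1.06,100],[[0,-256,400],1.2,100],[[0,-280,438],1.31,100],[[0,-294,460],1.38,100],[[0,-299,468],1.4,100]]'

```text
t: 1.65
tool_pos: [0.5465, 0.1625, 0.2389]
tool_rot: [-0.462, -0.535, -0.461, 0.536]
ft_force: [0.4, 1.5, 0.0]
opening: 0.0856
```

```bash
python3 - <<'E'
from h import *
import cv2
np.set_printoptions(precision=4,suppress=True)
s=state();im=get_image("wrist");cv2.imwrite("pics/w1.png",cv2.resize(im[:,:,::-1],(800,600),interpolation=cv2.INTER_CUBIC))
np.savez("w1.npz",im=im,p=s["tool_pos"],r=s["tool_rot"])
print(s);print(Rt(s))
E
```

```text
{'t': 1.65, 'qpos': array([-0.7367,  0.2155,  0.4285,  1.6322, -0.0911,  1.3149, -0.4427]), 'qvel': array([ 0.0623,  0.0682,  0.0288, -0.0677, -0.0493,  0.0127,  0.0083]), 'tau': array([  1.1796, -49.7501,   5.4472, -38.5337,   0.2661,  -0.0655,
        -0.1707]), 'tool_pos': array([0.5465, 0.1625, 0.2389]), 'tool_rot': array([-0.4616, -0.5354, -0.4613,  0.5362]), 'ft_force': array([0.4495, 1.4625, 0.0302]), 'wrist_torque': array([ 0.0218, -0.0034,  0.0126]), 'opening': 0.08562349349689771}
[[-0.0006  0.9889 -0.1484]
 [-0.0011 -0.1484 -0.9889]
 [-1.     -0.0005  0.0012]]
```

View pics/w1.png

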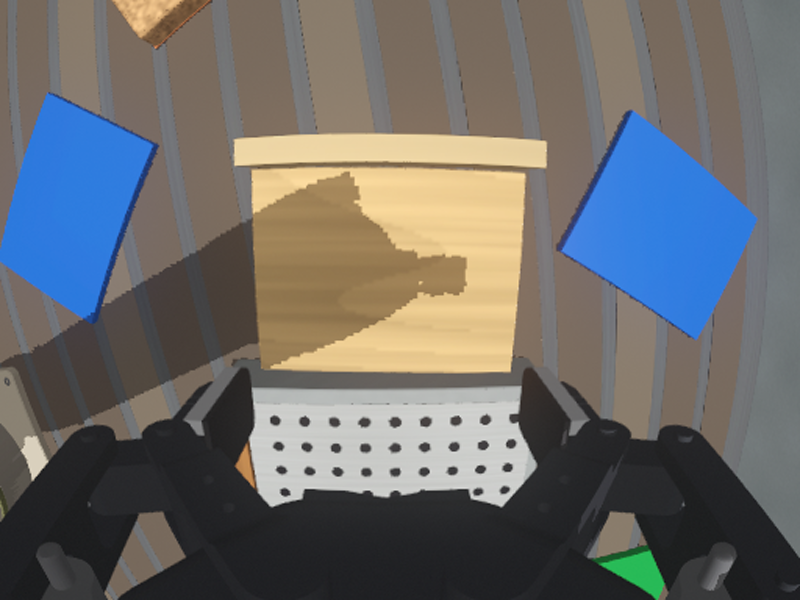

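In the wrist view the panel corners are at (252,168), (526,172), (512,373) and (261,369). The end-board front edge runs (236,165)-(546,166), and the box edge runs along (255,388)-(525,388).

```bash
python3 - <<'E'
from h import *
np.set_printoptions(precision=4,suppress=True)
s=state();d=np.load("w1.npz");s["tool_pos"]=d["p"];s["tool_rot"]=d["r"]
f=lambda p:(p[0]*.64,p[1]*.64)
Q=lambda L,z:np.array([wrist2w(s,f(p),z) for p in L])
pan=Q([(252,168),(526,172),(512.5,373),(261,369.5)],.0755)
print(pan[:,:2],pan.mean(0));dd=np.roll(pan,-1,0)-pan;print(np.linalg.norm(dd,axis=1),np.arctan2(dd[:,1],dd[:,0]))
b=Q([(236,165),(546,166)],.0855);print(b[:,:2]);e=b[1]-b[0];print(np.linalg.norm(e),np.arctan2(e[1],e[0]))
E
```

```text
[[0.4719 0.2486]
 [0.6479 0.2199]
 [0.6266 0.0809]
 [0.4489 0.1103]] [0.5489 0.1649 0.0755]
[0.1784 0.1406 0.1801 0.1402] [-0.1619 -1.7228  2.9776  1.4062]
[[0.4646 0.252 ]
 [0.6589 0.2227]]
0.1964736666515506 -0.1494116670598338
```

arm_command --series '[[[20,0,0],0,100],[[60,0,0],0,100],[[100,0,0],0,100],[[130,0,0],0,100],[[145,0,0],0,100],[[149,0,0],0,100],[[150,0,0],0,100],[[150,0,0],0,100]]'

```text
t: 2.7
tool_pos: [0.5471, 0.1628, 0.0899]
tool_rot: [0.462, 0.536, 0.461, -0.536]
ft_force: [0.3, -0.2, -0.2]
opening: 0.0855
```

```bash
python3 - <<'E'
from h import *
import cv2
s=state();im=get_image("scene");cv2.imwrite("pics/s2.png",cv2.resize(im[120:260,150:360,::-1],None,fx=3.8,fy=3.8,interpolation=cv2.INTER_CUBIC))
print(s["tool_pos"],s["ft_force"],s["qpos"])
E
```

```text
[0.54711734 0.16276237 0.08986129] [ 0.26572109 -0.1547694  -0.16371535] [-0.70625648  0.35846243  0.40276569  1.79577121 -0.16141472  1.01910582
 -0.38992064]
```

View pics/s2.png

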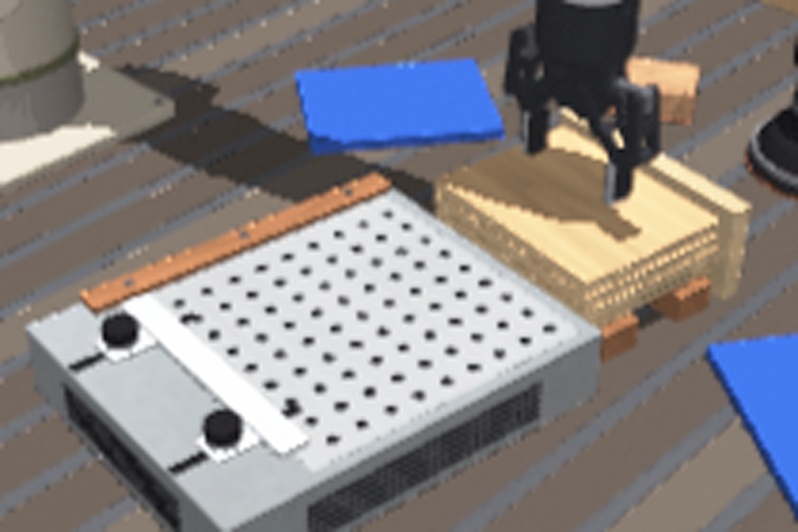

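The fingers hover over the panel, with the fingertip near zoom (620,200) still above the face. I'm lowering in small steps.

arm_command --series '[[[2,0,0],0,100],[[4,0,0],0,100],[[4,0,0],0,100]]'

```text
t: 3.12
tool_pos: [0.547, 0.1626, 0.0856]
tool_rot: [-0.462, -0.536, -0.461, 0.536]
ft_force: [-0.1, -0.2, -0.2]
opening: 0.0856
```

arm_command --series '[[[1.5,0,0],0,100],[[3,0,0],0,100],[[3,0,0],0,100]]'

```text
t: 3.5
tool_pos: [0.5469, 0.1626, 0.0824]
tool_rot: [-0.462, -0.536, -0.461, 0.536]
ft_force: [0.2, 0.0, 0.5]
opening: 0.0855
```

arm_command --series '[[[1,0,0],0,100],[[2,0,0],0,100],[[2,0,0],0,100]]'

```text
t: 3.88
tool_pos: [0.5468, 0.1626, 0.0803]
tool_rot: [-0.462, -0.535, -0.461, 0.536]
ft_force: [0.6, 0.4, 0.1]
opening: 0.0855
```

arm_command --series '[[[1,0,0],0,100],[[1,0,0],0,100]]'

```text
t: 4.12
tool_pos: [0.5468, 0.1626, 0.0793]
tool_rot: [-0.462, -0.535, -0.461, 0.536]
ft_force: [-0.1, -0.4, -0.2]
opening: 0.0853
```

arm_command --series '[[[1,0,0],0,100],[[1,0,0],0,100]]'

```text
t: 4.38
tool_pos: [0.5467, 0.1625, 0.0782]
tool_rot: [-0.462, -0.535, -0.461, 0.536]
ft_force: [-0.0, -1.4, 0.5]
opening: 0.0857
```

arm_command --series '[[[1,0,0],0,100],[[1,0,0],0,100]]'

```text
t: 4.62
tool_pos: [0.5466, 0.1625, 0.0771]
tool_rot: [-0.462, -0.535, -0.461, 0.536]
ft_force: [-0.6, 0.6, 0.7]
opening: 0.0854
```

arm_command --series '[[[1,0,0],0,100],[[1,0,0],0,100]]'

```text
t: 4.88
tool_pos: [0.5466, 0.1625, 0.076]
tool_rot: [-0.462, -0.535, -0.461, 0.536]
ft_force: [0.1, -0.5, 0.5]
opening: 0.0852
```

arm_command --series '[[[0.7,0,0],0,100],[[0.7,0,0],0,100]]'

```text
t: 5.12
tool_pos: [0.5466, 0.1625, 0.0752]
tool_rot: [-0.462, -0.535, -0.461, 0.536]
ft_force: [-0.5, -1.1, 0.0]
opening: 0.0855
```

arm_command --series '[[[0.7,0,0],0,100],[[0.7,0,0],0,100]]'

```text
t: 5.38
tool_pos: [0.5465, 0.1625, 0.0744]
tool_rot: [-0.462, -0.535, -0.461, 0.536]
ft_force: [0.6, -0.7, -1.1]
opening: 0.0851
```

arm_command --series '[[[1,0,0],0,100],[[2,0,0],0,100],[[2,0,0],0,100]]'

```text
t: 5.75
tool_pos: [0.5464, 0.1625, 0.0723]
tool_rot: [-0.462, -0.535, -0.461, 0.536]
ft_force: [0.4, -0.7, -0.2]
opening: 0.0855
```

arm_command --series '[[[0.7,0,0],0,100],[[0.7,0,0],0,100]]'

```text
t: 6.0
tool_pos: [0.5464, 0.1625, 0.0716]
tool_rot: [-0.462, -0.535, -0.461, 0.536]
ft_force: [-0.6, -0.1, -0.3]
opening: 0.0857
```

arm_command --series '[[[0.6,0,0],0,100],[[0.6,0,0],0,100]]'

```text
t: 6.25
tool_pos: [0.5464, 0.1624, 0.0709]
tool_rot: [-0.462, -0.535, -0.461, 0.536]
ft_force: [1.2, -0.2, 0.1]
opening: 0.0857
```

arm_command --series '[[[0.6,0,0],0,100],[[0.6,0,0],0,100]]'

```text
t: 6.5
tool_pos: [0.5463, 0.1624, 0.0703]
tool_rot: [-0.462, -0.535, -0.461, 0.536]
ft_force: [0.8, 0.3, -1.4]
opening: 0.0852
```

arm_command --series '[[[0.6,0,0],0,100],[[0.6,0,0],0,100]]'

```text
t: 6.75
tool_pos: [0.5463, 0.1624, 0.0696]
tool_rot: [-0.462, -0.535, -0.461, 0.536]
ft_force: [0.3, 0.3, 0.8]
opening: 0.0853
```

arm_command --series '[[[0.6,0,0],0,100],[[0.6,0,0],0,100]]'

```text
t: 7.0
tool_pos: [0.5463, 0.1624, 0.0689]
tool_rot: [-0.462, -0.535, -0.461, 0.536]
ft_force: [0.0, -0.4, 0.4]
opening: 0.0855
```

arm_command --series '[[[0.6,0,0],0,100],[[0.6,0,0],0,100]]'

```text
t: 7.25
tool_pos: [0.5465, 0.1625, 0.0687]
tool_rot: [-0.462, -0.535, -0.461, 0.536]
ft_force: [-2.1, 0.9, 3.7]
opening: 0.0856
```

arm_command --series '[[[0.6,0,0],0,100],[[0.6,0,0],0,100]]'

```text
t: 7.5
tool_pos: [0.5468, 0.1626, 0.0686]
tool_rot: [-0.462, -0.535, -0.461, 0.536]
ft_force: [-2.1, -1.5, 6.5]
opening: 0.0854
```

```bash
python3 - <<'E'
from h import *
import cv2
im=get_image("scene");cv2.imwrite("pics/s3.png",cv2.resize(im[120:220,250:360,::-1],None,fx=6,fy=6,interpolation=cv2.INTER_CUBIC))
E
```

```text
(no output)
```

View pics/s3.png

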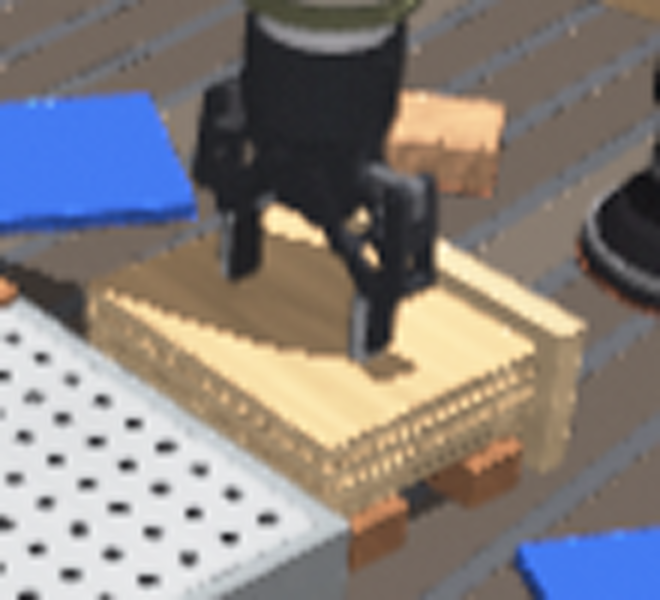

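Contact starts at TCP z≈0.0688. Both fingertips are on the face (zoom (240,275) and (370,355)). I'm increasing the pressure carefully.

arm_command --series '[[[1.0,0,0],0,100],[[1.2,0,0],0,100],[[1.2,0,0],0,100]]'

```text
t: 7.92
tool_pos: [0.5472, 0.1627, 0.0686]
tool_rot: [0.462, 0.536, 0.461, -0.536]
ft_force: [-3.7, -1.7, 12.1]
opening: 0.0855
```

arm_command --series '[[[1.6,0,0],0,100],[[1.8,0,1],0,100],[[1.8,0,3],0,100],[[1.8,0,6],0,100]]'

```text
t: 8.43
tool_pos: [0.5478, 0.1587, 0.0687]
tool_rot: [0.462, 0.537, 0.462, -0.534]
ft_force: [0.3, 3.9, 13.1]
opening: 0.0848
```

arm_command --series '[[[1.9,0,3],0,100],[[1.9,0,7],0,100],[[1.9,0,11],0,100],[[1.9,0,14],0,100]]'

```text
t: 8.93
tool_pos: [0.5475, 0.1467, 0.0688]
tool_rot: [0.462, 0.539, 0.462, -0.532]
ft_force: [0.9, 4.0, 14.0]
opening: 0.0852
```

```bash
python3 - <<'E'
from h import *
import cv2
s=state();im=get_image("wrist");cv2.imwrite("pics/w3.png",cv2.resize(im[:,:,::-1],(800,600),interpolation=cv2.INTER_CUBIC))
print(s["tool_pos"],s["ft_force"],Rt(s))
E
```

```text
[0.54750136 0.14665215 0.06880701] [ 0.88971002  4.03804302 14.00909765] [[ 0.00806323  0.9891526  -0.14667009]
 [ 0.00658505 -0.14672421 -0.98915552]
 [-0.99994581  0.00700996 -0.00769669]]
```

View pics/w3.png

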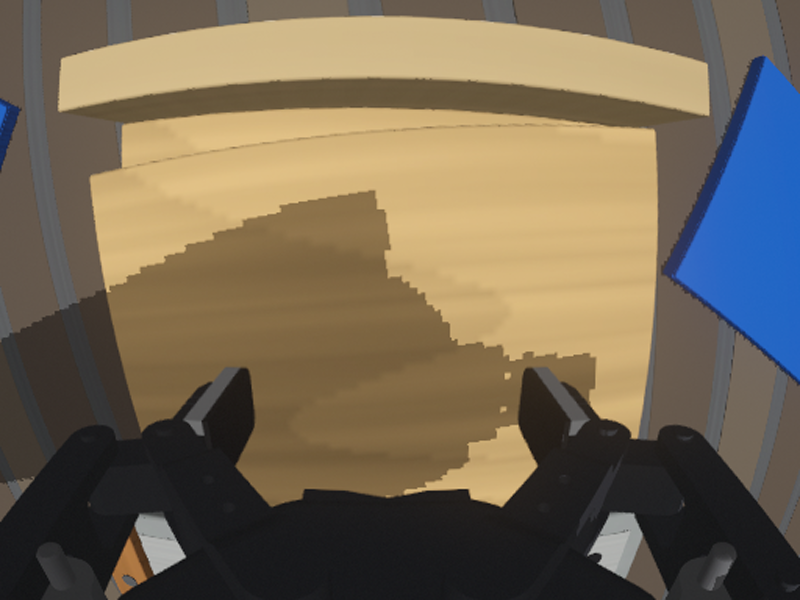

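The panel has been drawn out on the left (rear corner at (90,177)) but hardly on the right ((655,128)), so it is yawing: only one fingertip carries load. I'm lifting off, then I'll check, and use shut fingers as one patch instead.

```bash
python3 - <<'E'
from h import *
np.set_printoptions(precision=4,suppress=True)
s=state();print(s["wrist_torque"],s["ft_force"])
f=lambda p:(p[0]*.64,p[1]*.64)
Q=lambda L,z:np.array([wrist2w(s,f(p),z) for p in L])
a=Q([(90,177),(655,128)],.0755);e=a[1]-a[0];print(a,np.linalg.norm(e),np.arctan2(e[1],e[0]))
a=Q([(123,122)],.0635);print(a)
E
```

```text
[ 0.9262  0.5759 -0.1589] [ 0.2644  4.9684 14.3794]
[[0.4665 0.2297 0.0755]
 [0.642  0.2182 0.0755]] 0.17586178833609148 -0.06521057002449031
[[0.475  0.2465 0.0635]]
```

arm_command --series '[[[-10,0,0],0,100],[[-40,0,0],0,60],[[-80,0,0],0,20],[[-120,0,0],0,0],[[-130,0,0],0,0]]'

```text
t: 9.6
tool_pos: [0.5475, 0.1455, 0.2016]
tool_rot: [0.462, 0.541, 0.461, -0.531]
ft_force: [0.3, 0.3, 0.1]
opening: 0.0122
```

```bash
python3 - <<'E'
from h import *
import cv2
s=state();im=get_image("wrist");cv2.imwrite("pics/w4.png",cv2.resize(im[:,:,::-1],(800,600),interpolation=cv2.INTER_CUBIC))
np.savez("w4.npz",im=im,p=s["tool_pos"],r=s["tool_rot"])
print(s["tool_pos"],s["ft_force"],s["wrist_torque"],s["opening"],Rt(s))
E
```

```text
[0.54749253 0.14545422 0.20163523] [0.34844431 0.30619963 0.12199506] [-0.00111541  0.04377078 -0.0016962 ] 0.012245097083786122 [[ 0.01158875  0.9890175  -0.14734345]
 [ 0.00796465 -0.14743997 -0.98903894]
 [-0.99990113  0.01028818 -0.00958582]]
```

View pics/w4.png

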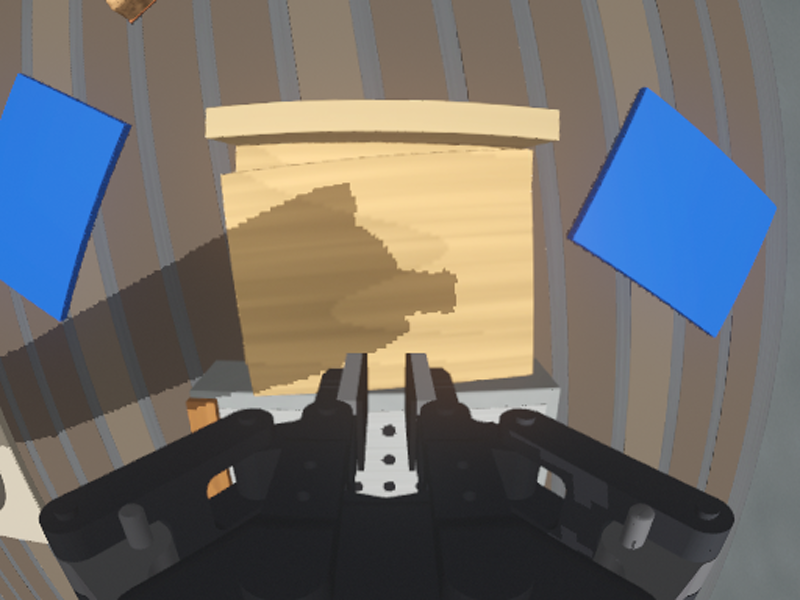

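```bash
python3 - <<'E'
from h import *
np.set_printoptions(precision=4,suppress=True)
s=state();d=np.load("w4.npz");s["tool_pos"]=d["p"];s["tool_rot"]=d["r"]
f=lambda p:(p[0]*.64,p[1]*.64)
Q=lambda L,z:np.array([wrist2w(s,f(p),z) for p in L])
a=Q([(222,174),(533,149),(532.5,375),(253,395)],.0755);e=np.roll(a,-1,0)-a;print(a[:,:2],a.mean(0),np.linalg.norm(e,axis=1),np.arctan2(e[:,1],e[:,0]))
print(Q([(206,138),(559,140)],.0855))
print(Q([(236,143)],.0635))
E
```

```text
[[0.4664 0.2303]
 [0.6455 0.2179]
 [0.6337 0.0793]
 [0.4557 0.0927]] [0.5503 0.155  0.0755] [0.1795 0.1391 0.1785 0.1379] [-0.069  -1.6556  3.0664  1.4935]
[[0.4636 0.2517 0.0855]
 [0.6585 0.2215 0.0855]]
[[0.4742 0.248  0.0635]]
```

Panel now: centre ≈(0.550,0.155), yaw ≈-0.07. It needs about 0.07 clockwise plus more draw-out. I'm descending with shut fingers, slightly right of centre.

arm_command --series '[[[20,5,-2],0,0],[[55,12,-4],0,0],[[90,16,-5],0,0],[[107,16,-5],0,0],[[112,16,-5],0,0],[[112,16,-5],0,0]]'

```text
t: 10.4
tool_pos: [0.5653, 0.1489, 0.0898]
tool_rot: [0.462, 0.54, 0.461, -0.531]
ft_force: [-0.3, 0.3, 0.4]
opening: 0.0003
```

arm_command --series '[[[1,0,0],0,0],[[2,0,0],0,0],[[2,0,0],0,0]]'

```text
t: 10.78
tool_pos: [0.5654, 0.149, 0.0882]
tool_rot: [0.462, 0.541, 0.461, -0.531]
ft_force: [0.2, 0.1, 0.2]
opening: 0.0
```

arm_command --series '[[[1,0,0],0,0],[[1,0,0],0,0]]'

```text
t: 11.02
tool_pos: [0.5654, 0.1491, 0.0872]
tool_rot: [0.462, 0.541, 0.461, -0.53]
ft_force: [-0.2, 0.4, 0.1]
opening: 0.0
```

arm_command --series '[[[1,0,0],0,0],[[2,0,0],0,0],[[2,0,0],0,0]]'

```text
t: 11.4
tool_pos: [0.5654, 0.149, 0.0851]
tool_rot: [0.462, 0.541, 0.461, -0.531]
ft_force: [-0.0, -1.2, -0.3]
opening: -0.0001
```

arm_command --series '[[[0.8,0,0],0,0],[[0.8,0,0],0,0]]'

```text
t: 11.65
tool_pos: [0.5653, 0.1491, 0.0842]
tool_rot: [0.462, 0.541, 0.461, -0.531]
ft_force: [1.0, 0.5, 0.4]
opening: -0.0001
```

arm_command --series '[[[0.8,0,0],0,0],[[0.8,0,0],0,0]]'

```text
t: 11.9
tool_pos: [0.5653, 0.1491, 0.0833]
tool_rot: [0.462, 0.54, 0.461, -0.531]
ft_force: [0.5, -0.6, 0.8]
opening: -0.0001
```

arm_command --series '[[[0.8,0,0],0,0],[[0.8,0,0],0,0]]'

```text
t: 12.15
tool_pos: [0.5652, 0.149, 0.0824]
tool_rot: [0.462, 0.54, 0.461, -0.531]
ft_force: [-0.1, -0.3, 0.1]
opening: -0.0003
```

arm_command --series '[[[0.8,0,0],0,0],[[0.8,0,0],0,0]]'

```text
t: 12.4
tool_pos: [0.5654, 0.1491, 0.0819]
tool_rot: [0.462, 0.541, 0.461, -0.531]
ft_force: [-0.8, 0.0, 3.7]
opening: 0.0001
```

arm_command --series '[[[0.8,0,0],0,0],[[0.8,0,0],0,0]]'

```text
t: 12.65
tool_pos: [0.5657, 0.1491, 0.0819]
tool_rot: [0.462, 0.541, 0.461, -0.53]
ft_force: [-3.4, -0.8, 8.0]
opening: 0.0
```

arm_command --series '[[[1.4,0,0],0,0],[[2.1,0,0.5],0,0],[[2.2,0,3],0.01,0],[[2.2,0,7],0.02,0],[[2.2,0,11],0.03,0],[[2.2,0,15],0.04,0]]'

```text
t: 13.4
tool_pos: [0.5656, 0.1363, 0.0818]
tool_rot: [0.452, 0.552, 0.45, -0.537]
ft_force: [0.8, 4.3, 14.7]
opening: -0.0003
```

```bash
python3 - <<'E'
from h import *
import cv2
s=state();im=get_image("wrist");cv2.imwrite("pics/w5.png",cv2.resize(im[:,:,::-1],(800,600),interpolation=cv2.INTER_CUBIC))
print(s["tool_pos"],s["ft_force"],Rt(s))
E
```

```text
[0.56558394 0.13627633 0.08178555] [ 0.80471783  4.28700141 14.69737408] [[ 0.01706434  0.98242365 -0.18588325]
 [ 0.0119565  -0.18609753 -0.98245852]
 [-0.9997829   0.01454249 -0.01492198]]
```

View pics/w5.png

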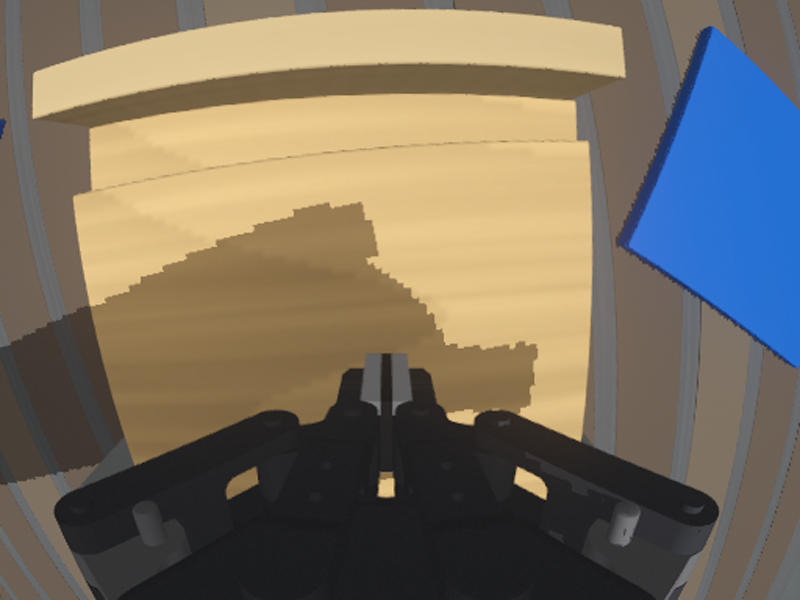

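The panel follows: its rear edge is now at (73,196)-(588,142), clear of the board on both sides. I'm continuing the draw.

arm_command --series '[[[1.8,0,0.5],0,0],[[2.2,0,3],0.01,0],[[2.2,-0.5,7],0.02,0],[[2.2,-1,11],0.03,0],[[2.2,-1,15],0.03,0],[[2.2,-1,19],0.03,0],[[2.2,-1,23],0.03,0],[[2.2,-1,27],0.03,0]]'

```text
t: 14.45
tool_pos: [0.562, 0.1113, 0.0818]
tool_rot: [0.444, 0.561, 0.442, -0.542]
ft_force: [0.2, 5.1, 15.7]
opening: 0.0004
```

arm_command --series '[[[-6,0,-5],0,0],[[-30,0,-30],0,40],[[-60,0,-50],0,100],[[-85,0,-60],0,100],[[-90,0,-60],0,100]]'

```text
t: 15.08
tool_pos: [0.5735, 0.1698, 0.1743]
tool_rot: [0.444, 0.561, 0.442, -0.54]
ft_force: [0.3, -0.6, -0.0]
opening: 0.0722
```

```bash
python3 - <<'E'
from h import *
import cv2
s=state();im=get_image("wrist");cv2.imwrite("pics/w6.png",cv2.resize(im[:,:,::-1],(800,600),interpolation=cv2.INTER_CUBIC))
np.savez("w6.npz",im=im,p=s["tool_pos"],r=s["tool_rot"])
print(s["t"],s["tool_pos"],s["ft_force"],s["opening"],Rt(s))
E
```

```text
15.075 [0.57347184 0.16981546 0.17434924] [ 0.29703957 -0.57575233 -0.02101556] 0.07219666178065014 [[ 0.02476744  0.97658856 -0.2136852 ]
 [ 0.01639774 -0.21411887 -0.97666997]
 [-0.99955875  0.02068566 -0.02131702]]
```

View pics/w6.png

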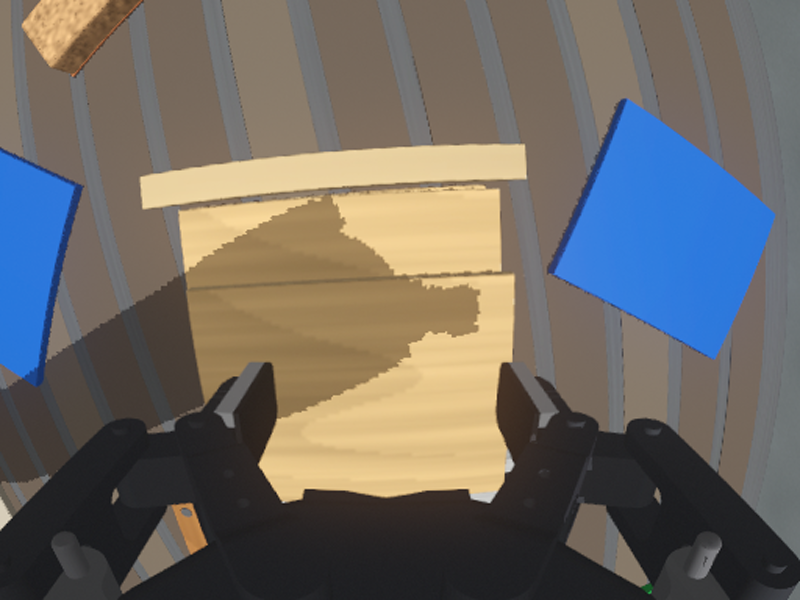

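```bash
python3 - <<'E'
from h import *
np.set_printoptions(precision=4,suppress=True)
s=state();d=np.load("w6.npz");s["tool_pos"]=d["p"];s["tool_rot"]=d["r"]
f=lambda p:(p[0]*.64,p[1]*.64)
Q=lambda L,z:np.array([wrist2w(s,f(p),z) for p in L])
def rep(n,a):
    e=a[1]-a[0];print(n,a[:,:2].tolist(),np.linalg.norm(e),np.arctan2(e[1],e[0]),"tool mm",((a-s["tool_pos"])@Rt(s)*1000).round(1).tolist())
rep("top rear",Q([(190,288),(514,272)],.074))
rep("2nd rear",Q([(179,209),(500,190)],.062))
rep("board",Q([(142,208),(526,179)],.084))
rep("box front edge?",Q([(190,288),(514,272)],.074))
E
```

```text
top rear [[0.47373024221225724, 0.2037331149452922], [0.6468656536532029, 0.17371590442503032]] 0.17571825068058033 -0.17166772634223412 tool mm [[98.4, -106.7, -9.7], [102.2, 68.8, -17.4]]
2nd rear [[0.47429225210246784, 0.24767558401720102], [0.6501422800048944, 0.21720655141840475]] 0.17847014949506457 -0.17156381166463402 tool mm [[111.1, -115.9, -52.5], [115.0, 62.4, -60.3]]
board [[0.4627545326903168, 0.2528040940229966], [0.6588384361433184, 0.22152249722707526]] 0.19856342939088417 -0.15819860981393982 tool mm [[88.9, -127.8, -55.5], [93.3, 70.4, -66.8]]
box front edge? [[0.47373024221225724, 0.2037331149452922], [0.6468656536532029, 0.17371590442503032]] 0.17571825068058033 -0.17166772634223412 tool mm [[98.4, -106.7, -9.7], [102.2, 68.8, -17.4]]
```

Clear gap: rear edge of the top panel to the board face is about 45 mm, and the second panel's rear edge still matches its original place. I'm moving behind it, stopping above the gap to check.

arm_command --series '[[[10,-8,-12],-0.02,100],[[30,-20,-30],-0.06,100],[[55,-24,-37],-0.075,100],[[75,-24,-37],-0.075,100],[[85,-24,-37],-0.075,100],[[85,-24,-37],-0.075,100]]'

```text
t: 15.88
tool_pos: [0.5589, 0.2113, 0.0879]
tool_rot: [0.465, 0.543, 0.462, -0.525]
ft_force: [-0.4, 0.1, 0.6]
opening: 0.0857
```

```bash
python3 - <<'E'
from h import *
import cv2
np.set_printoptions(precision=4,suppress=True)
s=state();im=get_image("wrist");cv2.imwrite("pics/w7.png",cv2.resize(im[:,:,::-1],(800,600),interpolation=cv2.INTER_CUBIC))
np.savez("w7.npz",im=im,p=s["tool_pos"],r=s["tool_rot"])
print(s["t"],s["tool_pos"],s["ft_force"],s["opening"],Rt(s))
# predicted finger footprint vs gap in tool mm
for n,p in dict(rearL=(.4737,.2037,.074),rearR=(.6469,.1737,.074),bdL=(.4628,.2528,.084),bdR=(.6588,.2215,.084)).items():
    print(n,((np.array(p)-s["tool_pos"])@Rt(s)*1000).round(1),w2wrist(s,p)/.64)
E
```

```text
15.875 [0.5589 0.2113 0.0879] [-0.446   0.1491  0.6193] 0.08569563433647105 [[ 0.022   0.9898 -0.1408]
 [ 0.0146 -0.1412 -0.9899]
 [-0.9997  0.0197 -0.0176]]
rearL [ 11.9 -83.6  19.7] [[169.2176 413.6862]]
rearR [15.3 92.1 25. ] [[613.1577 420.0085]]
bdL [   2.4 -101.1  -27.5] [[ 97.2126 302.4513]]
bdR [  6.3  97.3 -24.1] [[657.463  309.0147]]
```

View pics/w7.png

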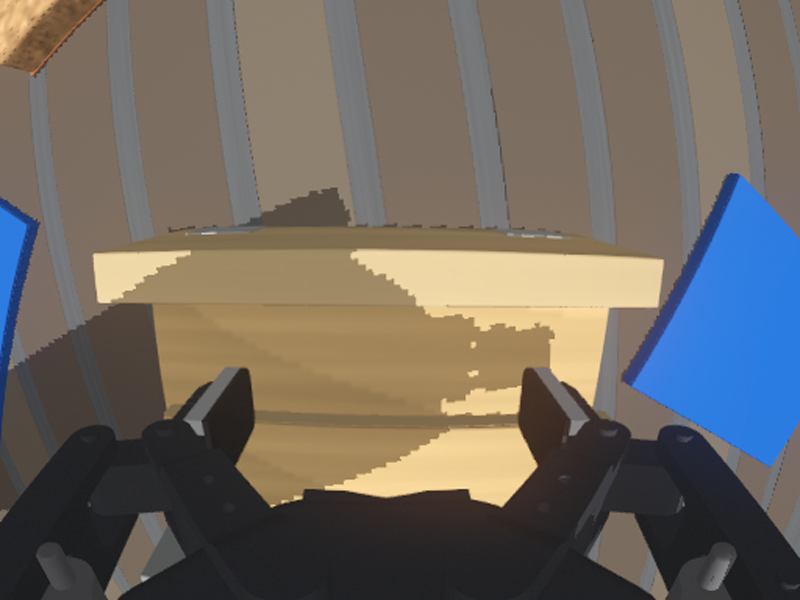

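The gap prediction matches the image (board edge at row ~305, panel rear edge at row ~420, fingers in between). I'm lowering into the gap.

arm_command --series '[[[8,0,0],0,100],[[16,0,0],0,100],[[22,0,0],0,100],[[25.5,0,0],0,100],[[26,0,0],0,100],[[26,0,0],0,100]]'

```text
t: 16.68
tool_pos: [0.5603, 0.2118, 0.063]
tool_rot: [0.465, 0.544, 0.462, -0.524]
ft_force: [0.6, 0.3, 0.2]
opening: 0.0856
```

```bash
python3 - <<'E'
from h import *
import cv2
np.set_printoptions(precision=4,suppress=True)
s=state();im=get_image("scene");cv2.imwrite("pics/s8.png",cv2.resize(im[110:250,190:360,::-1],None,fx=4.2,fy=4.2,interpolation=cv2.INTER_CUBIC))
print(s["t"],s["tool_pos"],s["ft_force"],s["opening"])
E
```

```text
16.675 [0.5603 0.2118 0.063 ] [0.5641 0.2679 0.1956] 0.08556587870756016
```

View pics/s8.png

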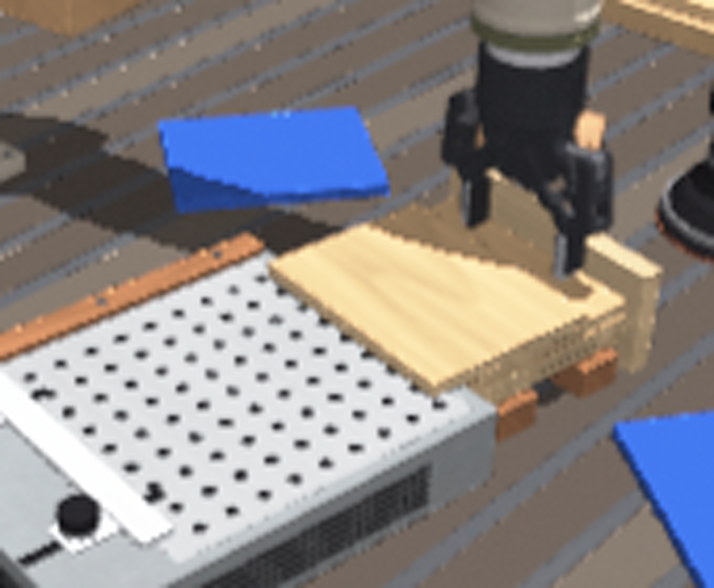

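The fingers are behind the panel, in front of the board. The panel's front corner (270,262) is clear of the batten end (262,240). I'm pushing toward the fence, gently at first.

arm_command --series '[[[0,0,3],0,100],[[0,0,6],0,100],[[0,0,9],0,100],[[0,0,12],0,100],[[0,0,15],0,100],[[0,0,19],0,100],[[0,0,24],0,100],[[0,0,30],0,100],[[0,0,37],0,100],[[0,0,44],0,100],[[0,0,50],0,100],[[0,0,53],0,100]]'

```text
t: 18.23
tool_pos: [0.5528, 0.1588, 0.0621]
tool_rot: [0.465, 0.544, 0.462, -0.524]
ft_force: [0.8, 0.8, -0.5]
opening: 0.0853
```

```bash
python3 - <<'E'
from h import *
import cv2
np.set_printoptions(precision=4,suppress=True)
s=state();im=get_image("wrist");cv2.imwrite("pics/w9.png",cv2.resize(im[:,:,::-1],(800,600),interpolation=cv2.INTER_CUBIC))
print(s["t"],s["tool_pos"],s["ft_force"],s["wrist_torque"],Rt(s))
E
```

```text
18.225 [0.5528 0.1588 0.0621] [ 0.8055  0.7881 -0.5312] [ 0.102   0.0746 -0.0686] [[ 0.0236  0.9897 -0.1415]
 [ 0.0153 -0.1419 -0.9898]
 [-0.9996  0.0212 -0.0185]]
```

View pics/w9.png

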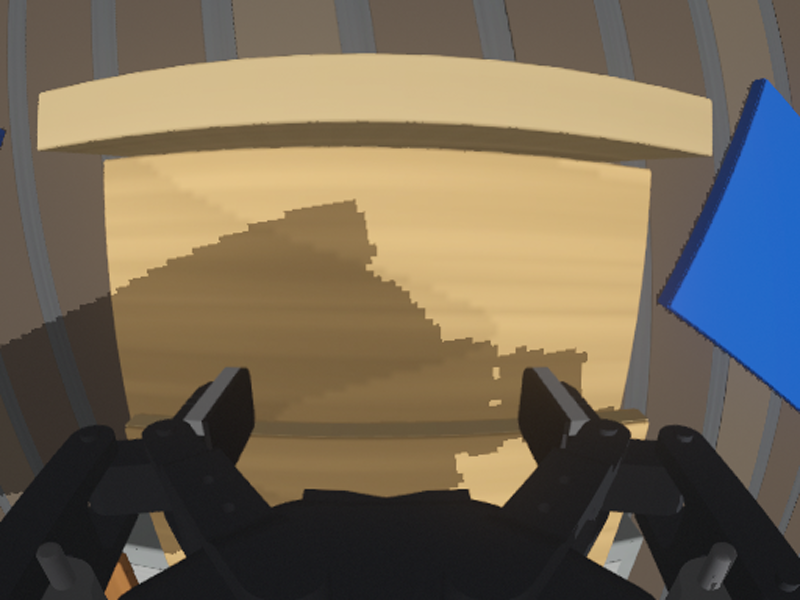

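The panel edge (row ~425, level) now lies against both fingers, and the second panel is in place. I'm continuing the push.

arm_command --series '[[[0,0,5],0,100],[[0,0,13],0,100],[[0,0,24],0,100],[[0,0,36],0,100],[[0,0,48],0,100],[[0,0,60],0,100],[[0,0,72],0,100],[[0,0,84],0,100],[[0,0,96],0,100],[[0,0,108],0,100],[[0,0,117],0,100],[[0,0,121],0,100]]'

```text
t: 19.77
tool_pos: [0.5355, 0.0381, 0.0599]
tool_rot: [0.464, 0.544, 0.462, -0.525]
ft_force: [0.0, 1.0, -0.2]
opening: 0.0854
```

```bash
python3 - <<'E'
from h import *
import cv2
np.set_printoptions(precision=4,suppress=True)
s=state();im=get_image("wrist");cv2.imwrite("pics/w10.png",cv2.resize(im[:,:,::-1],(800,600),interpolation=cv2.INTER_CUBIC))
im=get_image("scene");cv2.imwrite("pics/s10.png",cv2.resize(im[110:270,150:350,::-1],None,fx=4,fy=3.7,interpolation=cv2.INTER_CUBIC))
im=get_image("top");cv2.imwrite("pics/t10.png",im[:,:,::-1]);cv2.imwrite("pics/t10z.png",cv2.resize(im[145:255,170:345,::-1],None,fx=4.5,fy=4.5,interpolation=cv2.INTER_CUBIC))
print(s["t"],s["tool_pos"],s["ft_force"],s["wrist_torque"],Rt(s),s["qpos"])
E
```

```text
19.775 [0.5355 0.0381 0.0599] [ 0.029   1.0258 -0.1593] [ 0.1332 -0.0259 -0.0198] [[ 0.0235  0.9895 -0.1423]
 [ 0.0152 -0.1427 -0.9896]
 [-0.9996  0.0211 -0.0184]] [-0.536   0.3187  0.4455  1.928  -0.1881  0.9075 -0.1402]
```

View pics/w10.png

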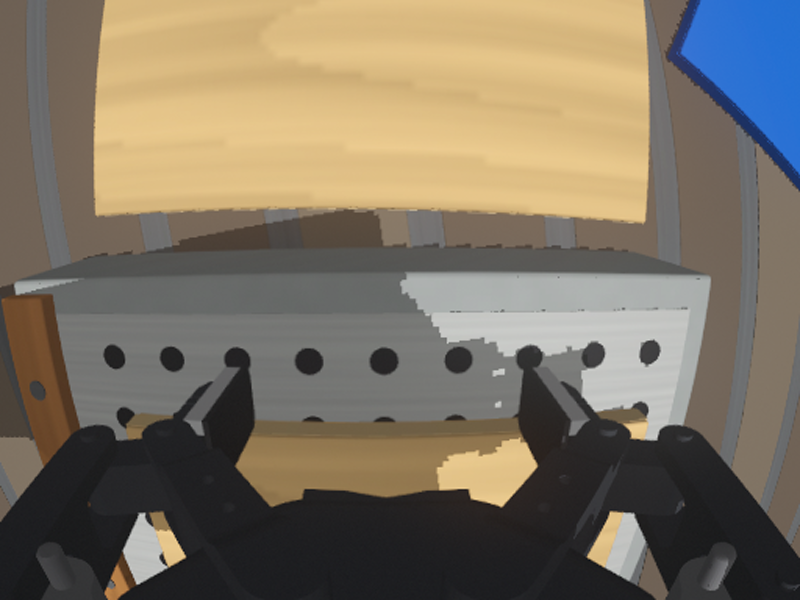

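View pics/s10.png

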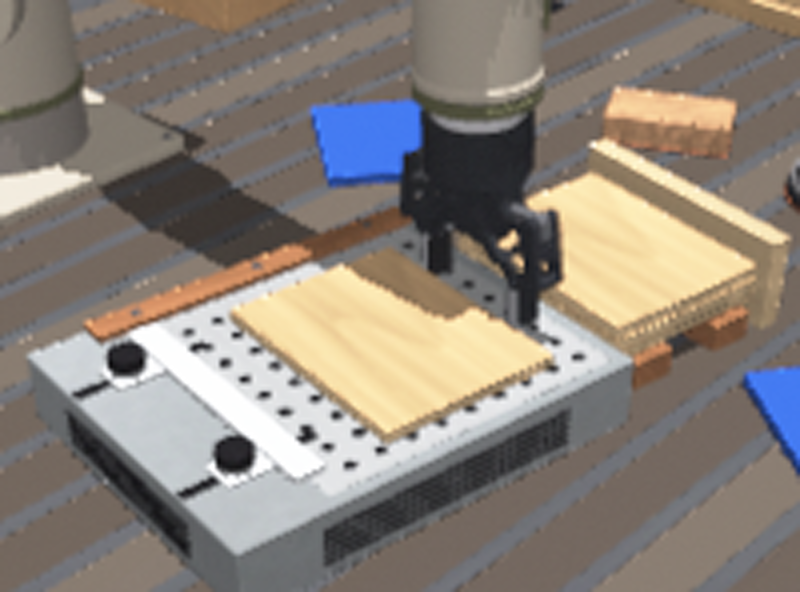

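View pics/t10z.png

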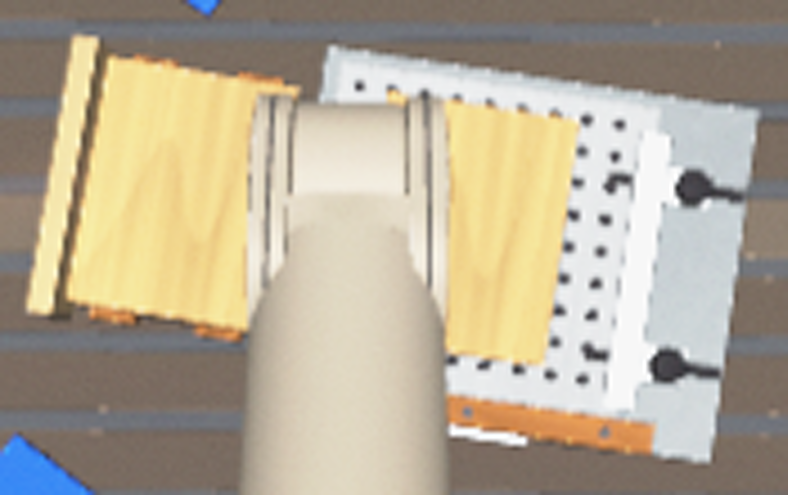

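```bash
python3 - <<'E'
from h import *
np.set_printoptions(precision=4,suppress=True)
f=lambda p:((p[0]+.5)/4.5-.5+170,(p[1]+.5)/4.5-.5+145)
P=lambda L,z:np.array([px2w("top",f(p),z) for p in L])
n=np.array([.139,.990,0])
a=P([(578,119),(545,364)],.072);b=P([(645,132),(606,408)],.068);c=P([(288,370),(656,424)],.068);d=P([(545,364),(445,352)],.072)
print(a,a@n,b@n,"ang",np.arctan2(*(a[0]-a[1])[[1,0]]))
m=np.array([.990,-.139,0]);print(d@m,c@m)
E
```

```text
[[ 0.6048 -0.1239  0.072 ]
 [ 0.4279 -0.1005  0.072 ]] [-0.0386 -0.04  ] [-0.0884 -0.0883] ang -0.13183078297705764
[0.4376 0.4356] [0.4062 0.4065]
```

Both estimates agree: about 49 mm to the fence and about 30 mm to the batten.

arm_command --series '[[[0,0,3],0,100],[[0,0,7],0,100],[[0,0,12],0,100],[[0,0,17],0,100],[[0,0,22],0,100],[[0,0,27],0,100],[[0,0,31],0,100],[[0,0,35],0,100],[[0,0,38],0,100],[[0,0,40],0,100],[[0,0,41],0,100],[[0,0,41],0,100]]'

```text
t: 21.42
tool_pos: [0.5297, -0.0019, 0.059]
tool_rot: [0.464, 0.544, 0.462, -0.525]
ft_force: [-0.9, -0.1, 0.4]
opening: 0.0856
```

arm_command --series '[[[0,0,1],0,100],[[0,0,2],0,100],[[0,0,3],0,100],[[0,0,3.5],0,100]]'

```text
t: 21.92
tool_pos: [0.5292, -0.0055, 0.059]
tool_rot: [0.464, 0.544, 0.462, -0.525]
ft_force: [-0.1, 0.8, -0.1]
opening: 0.0853
```

arm_command --series '[[[0,0,0.7],0,100],[[0,0,1.4],0,100],[[0,0,1.4],0,100]]'

```text
t: 22.3
tool_pos: [0.529, -0.007, 0.0589]
tool_rot: [0.464, 0.544, 0.462, -0.525]
ft_force: [0.8, -0.9, 0.2]
opening: 0.0854
```

arm_command --series '[[[0,0,0.8],0,100],[[0,0,1.5],0,100],[[0,0,1.5],0,100]]'

```text
t: 22.68
tool_pos: [0.5288, -0.0078, 0.0589]
tool_rot: [0.464, 0.544, 0.462, -0.524]
ft_force: [0.2, 4.2, 0.6]
opening: 0.0858
```

arm_command --series '[[[0,0,0.8],0,100],[[0,0,0.8],0,100]]'

```text
t: 22.92
tool_pos: [0.5288, -0.0078, 0.0589]
tool_rot: [0.464, 0.544, 0.462, -0.524]
ft_force: [-0.2, 5.8, -0.2]
opening: 0.0852
```

arm_command --series '[[[0,0,0.8],0,100],[[0,0,0.8],0,100]]'

```text
t: 23.18
tool_pos: [0.5288, -0.0079, 0.0589]
tool_rot: [0.464, 0.544, 0.463, -0.524]
ft_force: [0.5, 5.4, 0.3]
opening: 0.085
```

The panel stops at 5.5 N without moving further, so it is against the fence. One slightly firmer nudge to square it, then back off and go round to the far edge.

arm_command --series '[[[0,0,1.2],0,100],[[0,0,1.2],0,100]]'

```text
t: 23.42
tool_pos: [0.5288, -0.0078, 0.059]
tool_rot: [0.464, 0.544, 0.463, -0.523]
ft_force: [1.5, 6.2, 0.1]
opening: 0.0853
```

arm_command --series '[[[0,0,-3],0,100],[[-1,0,-10],0,100],[[-20,0,-18],0,100],[[-50,0,-25],0,100],[[-80,0,-25],0,60],[[-85,0,-25],0,20],[[-85,0,-25],0,0]]'

```text
t: 24.3
tool_pos: [0.5301, 0.0153, 0.1442]
tool_rot: [0.464, 0.544, 0.463, -0.523]
ft_force: [-0.4, 0.4, -0.7]
opening: 0.0321
```

```bash
python3 - <<'E'
from h import *
import cv2
np.set_printoptions(precision=4,suppress=True)
s=state();im=get_image("wrist");cv2.imwrite("pics/w11.png",cv2.resize(im[:,:,::-1],(800,600),interpolation=cv2.INTER_CUBIC))
np.savez("w11.npz",im=im,p=s["tool_pos"],r=s["tool_rot"])
im=get_image("top");cv2.imwrite("pics/t11z.png",cv2.resize(im[145:255,170:345,::-1],None,fx=4.5,fy=4.5,interpolation=cv2.INTER_CUBIC))
print(s["t"],s["tool_pos"],s["ft_force"],s["opening"],Rt(s),s["qpos"])
E
```

```text
24.3 [0.5301 0.0153 0.1442] [-0.3697  0.4376 -0.7011] 0.03209396622425765 [[ 0.0238  0.9899 -0.1397]
 [ 0.0186 -0.1401 -0.99  ]
 [-0.9995  0.021  -0.0217]] [-0.5366  0.1893  0.4804  1.8738 -0.1182  1.0773 -0.15  ]
```

View pics/w11.png

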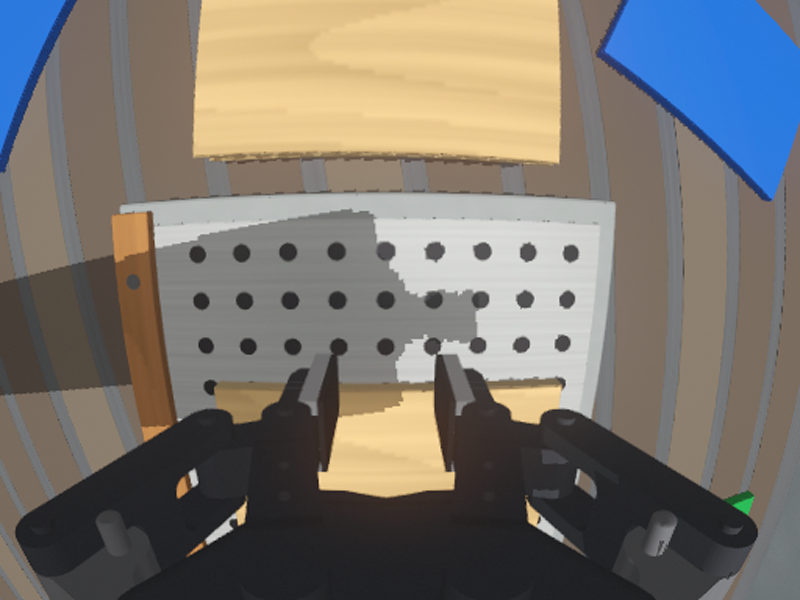

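View pics/t11z.png

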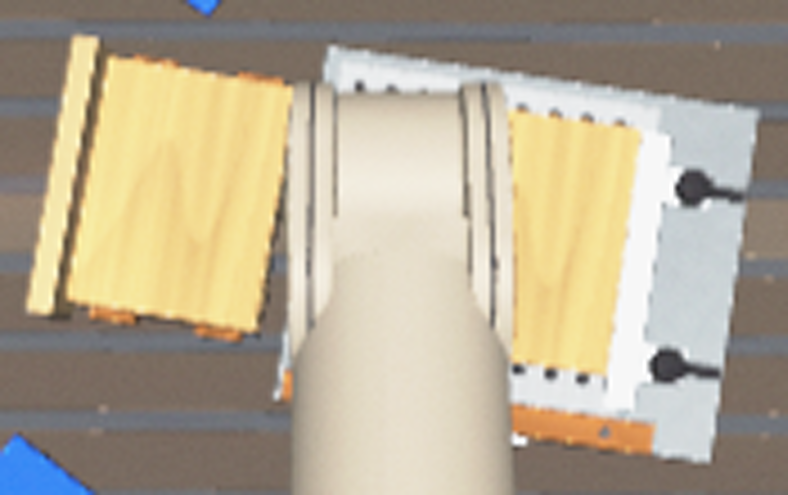

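The top view shows the panel against the fence (edge at x≈638), with the fence unmoved. In the wrist view the panel's rear corners are at (216,382) and (561,382). I'm working out the move to the far edge.

```bash
python3 - <<'E'
from h import *
np.set_printoptions(precision=4,suppress=True)
s=state();d=np.load("w11.npz");s["tool_pos"]=d["p"];s["tool_rot"]=d["r"]
f=lambda p:(p[0]*.64,p[1]*.64)
Q=lambda L,z:np.array([wrist2w(s,f(p),z) for p in L])
n=np.array([.139,.990,0]);m=np.array([.990,-.139,0])
a=Q([(216,382),(561,382)],.072);e=a[1]-a[0];print(a,a@n,a@m,np.linalg.norm(e),np.arctan2(e[1],e[0]))
b=Q([(153,213)],.068);print("batten",b,b@m)
c=Q([(615,203)],.06);print("box corner",c,c@m)
g=lambda p:((p[0]+.5)/4.5-.5+170,(p[1]+.5)/4.5-.5+145)
c=np.array([px2w("top",g(p),.072) for p in [(638,128),(607,375)]]);print("front corners(top)",c@n,c@m)
T=.637*m-.0103*n;T[2]=.064
print(T,((T-s["tool_pos"])@Rt(s)*1000))
E
```

```text
[[ 0.4425 -0.0036  0.072 ]
 [ 0.6173 -0.0301  0.072 ]] [0.058 0.056] [0.4386 0.6153] 0.17674521026298623 -0.1505375987960586
batten [[0.4269 0.0852 0.068 ]] [0.4108]
box corner [[0.658  0.0573 0.06  ]] [0.6434]
front corners(top) [-0.0824 -0.0851] [0.6158 0.4363]
[ 0.6292 -0.0987  0.064 ] [ 80.3931 112.3838 100.8088]
```

arm_command --series '[[[-5,8,7],0.1,30],[[-5,22,20],0.27,60],[[-5,38,34],0.44,100],[[-5,54,48],0.61,100],[[-5,68,61],0.78,100],[[-5,82,74],0.95,100],[[0,94,85],1.12,100],[[10,104,93],1.28,100],[[25,110,99],1.42,100],[[40,112,101],1.53,100],[[45,112,101],1.57,100],[[45,112,101],1.57,100]]'

```text
t: 25.9
tool_pos: [0.627, -0.0995, 0.0978]
tool_rot: [-0.056, 0.712, -0.042, -0.698]
ft_force: [0.3, 0.1, 0.6]
opening: 0.0856
```

```bash
python3 - <<'E'
from h import *
import cv2
np.set_printoptions(precision=4,suppress=True)
s=state();im=get_image("wrist");cv2.imwrite("pics/w12.png",cv2.resize(im[:,:,::-1],(800,600),interpolation=cv2.INTER_CUBIC))
np.savez("w12.npz",im=im,p=s["tool_pos"],r=s["tool_rot"])
print(s["t"],s["tool_pos"],s["ft_force"],s["opening"],Rt(s),s["qpos"])
n=np.array([.139,.990,0]);m=np.array([.990,-.139,0])
T=.637*m-.0103*n;T[2]=.060
print(T,((T-s["tool_pos"])@Rt(s)*1000))
E
```

```text
25.9 [ 0.627  -0.0995  0.0978] [0.2678 0.1343 0.6387] 0.08559934018030516 [[ 0.0209 -0.1376 -0.9903]
 [ 0.0179 -0.9903  0.138 ]
 [-0.9996 -0.0206 -0.0183]] [-0.4577  0.5449  0.7389  1.6423 -0.4275  1.0991 -1.3072]
[ 0.6292 -0.0987  0.06  ] [37.8802 -0.2624 -1.4196]
```

View pics/w12.png

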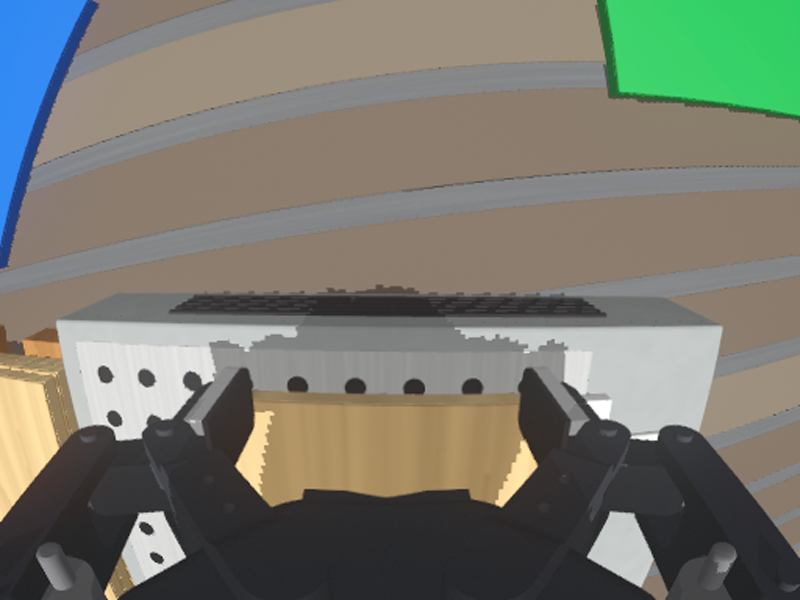

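```bash
python3 - <<'E'
from h import *
np.set_printoptions(precision=4,suppress=True)
s=state();d=np.load("w12.npz");s["tool_pos"]=d["p"];s["tool_rot"]=d["r"]
m=np.array([.990,-.139,0])
for p in [(275,392),(400,393),(515,395)]:
    for z in(.072,):
        w=wrist2w(s,(p[0]*.64,p[1]*.64),z);print(w,w@m,((w-s["tool_pos"])@Rt(s)*1000))
for p in [(605,400),(610,395)]:
    w=wrist2w(s,(p[0]*.64,p[1]*.64),.068);print("fence end",w,((w-s["tool_pos"])@Rt(s)*1000))
for p in [(57,320),(722,326)]:
    w=wrist2w(s,(p[0]*.64,p[1]*.64),.06);print("box edge",w,w@m)
E
```

```text
[ 0.6192 -0.0547  0.072 ] 0.6206132518411935 [ 26.4625 -42.7257  14.3356]
[ 0.6133 -0.1031  0.072 ] 0.6214617774421837 [25.4722  6.033  13.5393]
[ 0.6056 -0.1476  0.072 ] 0.6200748333302004 [24.517  51.1104 14.9748]
fence end [ 0.5937 -0.1887  0.068 ] [27.532  93.4929 21.1564]
fence end [ 0.5957 -0.191   0.068 ] [27.5312 95.515  18.9222]
box edge [0.6584 0.0554 0.06  ] 0.6441607298781755
box edge [ 0.614  -0.2569  0.06  ] 0.6435811894264243
```

Only about 3 mm clearance to the far edge, so I back off 7 mm more while descending.

arm_command --series '[[[0,0,-4],0,100],[[6,0,-7],0,100],[[16,0,-7],0,100],[[26,0,-7],0,100],[[33,0,-7],0,100],[[36,0,-7],0,100],[[36,0,-7],0,100]]'

```text
t: 26.82
tool_pos: [0.635, -0.0998, 0.0625]
tool_rot: [-0.056, 0.713, -0.042, -0.698]
ft_force: [-0.3, 0.3, -0.5]
opening: 0.0854
```

arm_command --series '[[[0.5,0,2],0,100],[[1,0,4],0,100],[[1,0,6],0,100],[[1,0,8],0,100],[[1,0,10],0,100],[[1,0,13],0,100],[[1,0,16],0,100],[[1,0,19],0,100],[[1,0,21],0,100],[[1,0,21],0,100]]'

```text
t: 28.08
tool_pos: [0.614, -0.0969, 0.0611]
tool_rot: [-0.056, 0.713, -0.042, -0.698]
ft_force: [0.2, 0.7, 0.0]
opening: 0.0851
```

```bash
python3 - <<'E'
from h import *
import cv2
np.set_printoptions(precision=4,suppress=True)
s=state();im=get_image("wrist");cv2.imwrite("pics/w13.png",cv2.resize(im[:,:,::-1],(800,600),interpolation=cv2.INTER_CUBIC))
im=get_image("scene");cv2.imwrite("pics/s13.png",cv2.resize(im[110:270,150:350,::-1],None,fx=4,fy=3.7,interpolation=cv2.INTER_CUBIC))
print(s["t"],s["tool_pos"],s["ft_force"],s["wrist_torque"],Rt(s))
E
```

```text
28.075 [ 0.614  -0.0969  0.0611] [0.1662 0.7089 0.0399] [-0.0403  0.0346  0.0655] [[ 0.0216 -0.137  -0.9903]
 [ 0.018  -0.9904  0.1374]
 [-0.9996 -0.0208 -0.0189]]
```

View pics/w13.png

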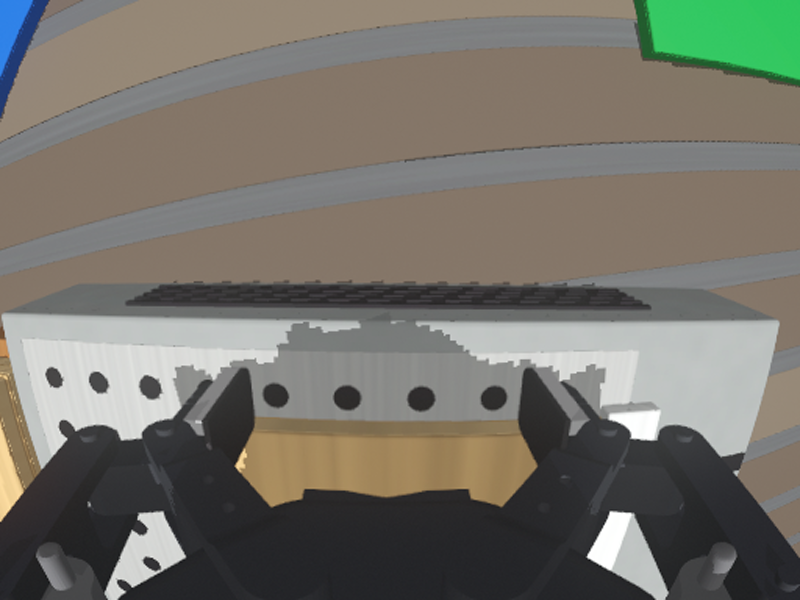

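View pics/s13.png

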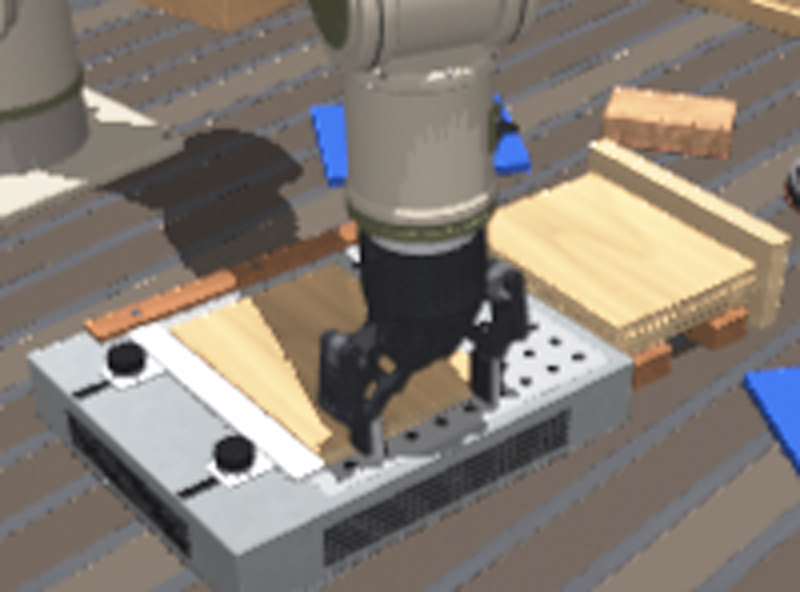

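Both fingers bear on the far edge (row ~425), and the scene view shows the panel still against the fence. I'm continuing toward the batten.

arm_command --series '[[[0,0,2],0,100],[[0,0,5],0,100],[[0,0,8],0,100],[[0,0,11],0,100],[[0,0,13],0,100],[[0,0,14],0,100]]'

```text
t: 28.92
tool_pos: [0.6001, -0.095, 0.0608]
tool_rot: [-0.055, 0.713, -0.042, -0.698]
ft_force: [-0.4, 0.7, 0.3]
opening: 0.0852
```

arm_command --series '[[[0,0,1],0,100],[[0,0,2],0,100],[[0,0,2],0,100]]'

```text
t: 29.3
tool_pos: [0.598, -0.0947, 0.0607]
tool_rot: [-0.056, 0.712, -0.042, -0.698]
ft_force: [-0.8, 0.3, -0.3]
opening: 0.0853
```

arm_command --series '[[[0,0,0.8],0,100],[[0,0,1.5],0,100],[[0,0,1.5],0,100]]'

```text
t: 29.68
tool_pos: [0.5964, -0.0945, 0.0606]
tool_rot: [-0.056, 0.712, -0.042, -0.698]
ft_force: [0.7, 0.1, -0.8]
opening: 0.0852
```

arm_command --series '[[[0,0,0.8],0,100],[[0,0,1.5],0,100],[[0,0,1.5],0,100]]'

```text
t: 30.05
tool_pos: [0.5949, -0.0943, 0.0606]
tool_rot: [-0.056, 0.712, -0.042, -0.698]
ft_force: [0.7, -0.2, 0.7]
opening: 0.0854
```

arm_command --series '[[[0,0,0.8],0,100],[[0,0,1.5],0,100],[[0,0,1.5],0,100]]'

```text
t: 30.42
tool_pos: [0.5933, -0.0941, 0.0606]
tool_rot: [-0.056, 0.712, -0.042, -0.698]
ft_force: [-0.2, 0.4, 0.2]
opening: 0.0854
```

arm_command --series '[[[0,0,0.8],0,100],[[0,0,1.2],0,100],[[0,0,1.2],0,100]]'

```text
t: 30.8
tool_pos: [0.592, -0.0939, 0.0606]
tool_rot: [-0.055, 0.712, -0.042, -0.698]
ft_force: [0.3, 0.2, 0.6]
opening: 0.0851
```

arm_command --series '[[[0,0,0.8],0,100],[[0,0,1.2],0,100],[[0,0,1.2],0,100]]'

```text
t: 31.18
tool_pos: [0.5908, -0.0938, 0.0605]
tool_rot: [-0.055, 0.712, -0.042, -0.698]
ft_force: [1.3, -0.7, 1.0]
opening: 0.0856
```

arm_command --series '[[[0,0,0.8],0,100],[[0,0,1.2],0,100],[[0,0,1.2],0,100]]'

```text
t: 31.55
tool_pos: [0.5901, -0.0938, 0.0607]
tool_rot: [-0.055, 0.713, -0.042, -0.698]
ft_force: [3.8, 0.1, -1.2]
opening: 0.0857
```

arm_command --series '[[[0,0,0.8],0,100],[[0,0,1.0],0,100],[[0,0,1.0],0,100]]'

```text
t: 31.92
tool_pos: [0.5899, -0.0938, 0.0611]
tool_rot: [-0.055, 0.713, -0.042, -0.697]
ft_force: [6.7, -1.8, -0.7]
opening: 0.0853
```

The force rises to 6.7 N and the motion stops, so the panel is on the batten. I'm backing off and looking.

arm_command --series '[[[0,0,-3],0,100],[[0,0,-12],0,100],[[-15,0,-20],0,100],[[-50,0,-22],0,100],[[-90,0,-22],-0.1,100],[[-130,10,-22],-0.25,100],[[-160,-20,-20],-0.42,100],[[-170,-50,-20],-0.6,100],[[-170,-90,-20],-0.78,100],[[-170,-130,-20],-0.95,100],[[-170,-150,-15],-1.1,100],[[-170,-150,0],-1.2,100]]'

```text
t: 33.42
tool_pos: [0.6069, 0.0537, 0.2348]
tool_rot: [0.359, 0.619, 0.361, -0.598]
ft_force: [0.6, -1.0, 0.0]
opening: 0.0851
```

```bash
python3 - <<'E'
from h import *
import cv2
np.set_printoptions(precision=4,suppress=True)
s=state();im=get_image("wrist");cv2.imwrite("pics/w14.png",cv2.resize(im[:,:,::-1],(800,600),interpolation=cv2.INTER_CUBIC))
np.savez("w14.npz",im=im,p=s["tool_pos"],r=s["tool_rot"])
im=get_image("top");cv2.imwrite("pics/t14.png",im[:,:,::-1]);cv2.imwrite("pics/t14z.png",cv2.resize(im[145:255,170:345,::-1],None,fx=4.5,fy=4.5,interpolation=cv2.INTER_CUBIC))
print(s["t"],s["tool_pos"],s["ft_force"],s["opening"],Rt(s),s["qpos"])
E
```

```text
33.425 [0.6069 0.0537 0.2348] [ 0.5941 -0.9686  0.0069] 0.0850775288669746 [[ 0.0243  0.8763 -0.4811]
 [ 0.0171 -0.4815 -0.8763]
 [-0.9996  0.0131 -0.0266]] [-0.5975  0.3013  0.5473  1.5628 -0.177   1.2978 -0.5288]
```

View pics/w14.png

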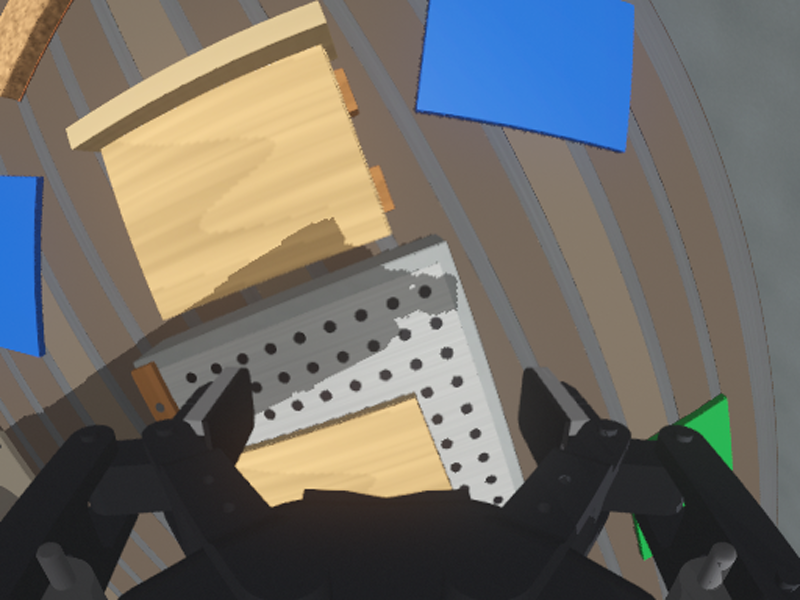

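View pics/t14z.png

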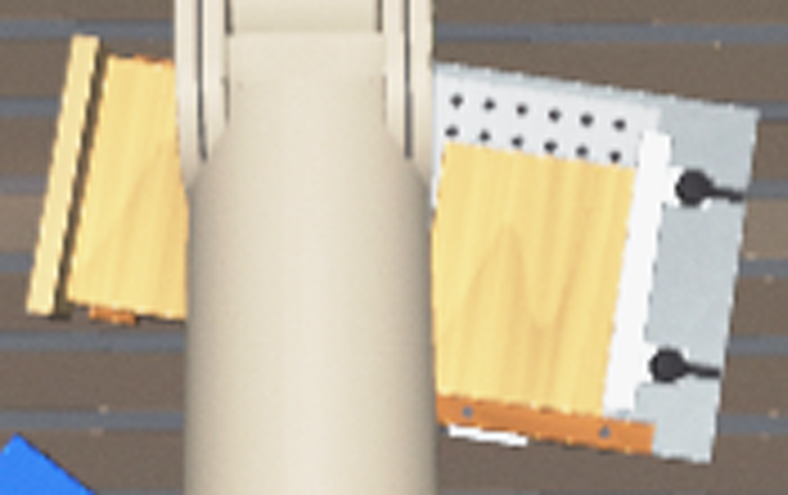

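The top view shows the panel on the batten (seam at y≈405) and on the fence (seam at x≈625). I'll do one final light two-finger nudge toward the fence as verification: contact should occur at the same box-y as before.

```bash
python3 - <<'E'
from h import *
np.set_printoptions(precision=2,suppress=True)
s=state()
for T in [(.5065,.026,.14),(.5055,.022,.0600)]:
    print((np.array(T)-s["tool_pos"])@Rt(s)*1000)
E
```

```text
[ 92.26 -75.63  73.6 ]
[172.13 -75.58  79.75]
```

arm_command --series '[[[20,-15,15],-0.08,100],[[45,-35,34],-0.18,100],[[70,-58,56],-0.28,100],[[90,-73,70],-0.36,100],[[110,-75,75],-0.362,100],[[130,-75,77],-0.362,100],[[145,-75,78],-0.362,100],[[150,-75,79],-0.362,100],[[150,-75,79],-0.362,100]]'

```text
t: 34.65
tool_pos: [0.5061, 0.0217, 0.0823]
tool_rot: [0.463, 0.546, 0.461, -0.525]
ft_force: [0.6, 0.2, 0.5]
opening: 0.0852
```

```bash
python3 - <<'E'
from h import *
import cv2
np.set_printoptions(precision=4,suppress=True)
s=state();im=get_image("wrist");cv2.imwrite("pics/w15.png",cv2.resize(im[:,:,::-1],(800,600),interpolation=cv2.INTER_CUBIC))
print(s["t"],s["tool_pos"],s["ft_force"],Rt(s), s["tool_pos"]@np.array([.139,.99,0]))
E
```

```text
34.65 [0.5061 0.0217 0.0823] [0.5908 0.2123 0.5426] [[ 0.0242  0.9891 -0.145 ]
 [ 0.0173 -0.1454 -0.9892]
 [-0.9996  0.0214 -0.0207]] 0.09186508971407942
```

View pics/w15.png

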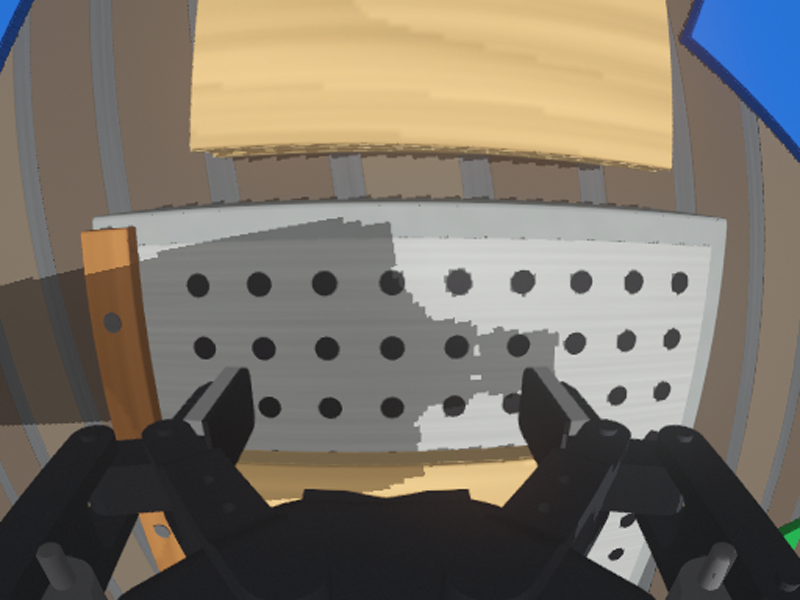

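arm_command --series '[[[8,0,0],-0.005,100],[[16,0,0],-0.005,100],[[20,0,0],-0.005,100],[[22,0,0],-0.005,100],[[22,0,5],-0.005,100],[[22,0,10],-0.005,100],[[22,0,15],-0.005,100],[[22,0,19],-0.005,100],[[22,0,22],-0.005,100],[[22,0,23],-0.005,100],[[22,0,23],-0.005,100]]'

```text
t: 36.08
tool_pos: [0.5035, -0.0005, 0.0602]
tool_rot: [0.465, 0.544, 0.463, -0.523]
ft_force: [-0.1, 1.6, 0.8]
opening: 0.0854
```

arm_command --series '[[[0,0,0.8],0,100],[[0,0,1.2],0,100],[[0,0,1.2],0,100]]'

```text
t: 36.45
tool_pos: [0.5033, -0.0017, 0.0601]
tool_rot: [0.465, 0.544, 0.463, -0.523]
ft_force: [0.5, 0.0, 0.0]
opening: 0.0849
```

arm_command --series '[[[0,0,0.8],0,100],[[0,0,1.0],0,100],[[0,0,1.0],0,100]]'

```text
t: 36.83
tool_pos: [0.5032, -0.0026, 0.0601]
tool_rot: [0.465, 0.544, 0.463, -0.523]
ft_force: [-0.2, -0.6, 0.1]
opening: 0.0853
```

arm_command --series '[[[0,0,0.8],0,100],[[0,0,1.0],0,100],[[0,0,1.0],0,100]]'

```text
t: 37.2
tool_pos: [0.5031, -0.0037, 0.0601]
tool_rot: [0.465, 0.545, 0.463, -0.523]
ft_force: [-0.2, -0.5, 0.5]
opening: 0.0852
```

arm_command --series '[[[0,0,0.8],0,100],[[0,0,1.0],0,100],[[0,0,1.0],0,100]]'

```text
t: 37.58
tool_pos: [0.5031, -0.0042, 0.0601]
tool_rot: [0.465, 0.545, 0.463, -0.523]
ft_force: [0.1, 3.5, -0.6]
opening: 0.0855
```

arm_command --series '[[[0,0,0.8],0,100],[[0,0,1.0],0,100],[[0,0,1.0],0,100]]'

```text
t: 37.95
tool_pos: [0.503, -0.0042, 0.0601]
tool_rot: [0.465, 0.545, 0.463, -0.522]
ft_force: [1.6, 6.1, -0.9]
opening: 0.0852
```

Contact again at box-y 0.0658, identical to before (0.0658): the panel is flush at 6 N and has not come off the fence. I'm retreating clear and checking.

arm_command --series '[[[0,0,-3],0,100],[[0,0,-12],0,100],[[-15,0,-20],0,100],[[-50,0,-25],0,100],[[-90,0,-40],0,100],[[-130,0,-80],0,100],[[-150,0,-130],0,100],[[-160,0,-185],0,100],[[-160,0,-240],0,100],[[-160,0,-280],0,100],[[-160,0,-290],0,100],[[-160,0,-290],0,100]]'

```text
t: 39.45
tool_pos: [0.5392, 0.2799, 0.2271]
tool_rot: [0.465, 0.545, 0.463, -0.522]
ft_force: [-0.0, -0.5, 0.2]
opening: 0.0855
```

```bash
python3 - <<'E'
from h import *
import cv2
np.set_printoptions(precision=4,suppress=True)
s=state()
im=get_image("top");cv2.imwrite("pics/t16.png",im[:,:,::-1]);cv2.imwrite("pics/t16z.png",cv2.resize(im[145:255,170:345,::-1],None,fx=4.5,fy=4.5,interpolation=cv2.INTER_CUBIC))
im=get_image("scene");cv2.imwrite("pics/s16.png",cv2.resize(im[140:270,150:355,::-1],None,fx=3.9,fy=3.9,interpolation=cv2.INTER_CUBIC))
print(s["t"],s["tool_pos"],s["ft_force"])
E
```

```text
39.45 [0.5392 0.2799 0.2271] [-0.0169 -0.5199  0.1863]
```

View pics/t16z.png

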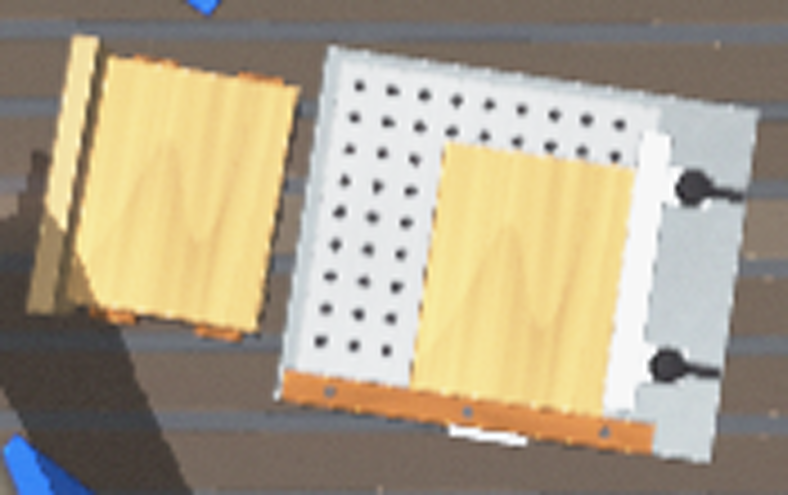

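View pics/s16.png

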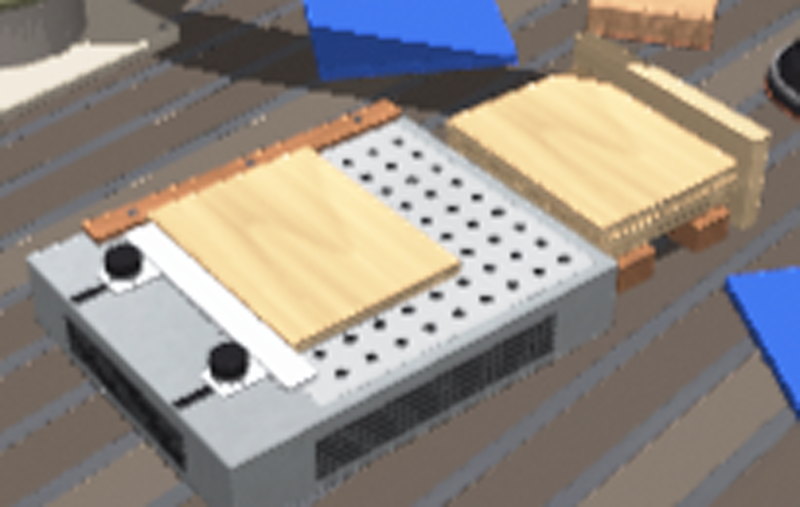

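Both views show the panel seated in the corner, and the fence and stack unchanged. I'll check squareness with sub-pixel line fits before handing in.

```bash
cat > fit.py <<'E'
from h import *
import cv2
def fitline(img,a,b,z,ch,w=3.0,trim=.12):
    g=img[:,:,ch].astype(np.float32) if ch is not None else cv2.cvtColor(img,cv2.COLOR_BGR2GRAY).astype(np.float32)
    a=np.array(a,float);b=np.array(b,float);t=(b-a)/np.linalg.norm(b-a);nn=np.array([-t[1],t[0]])
    pts=[]
    for u in np.linspace(trim,1-trim,60):
        o=a+(b-a)*u;k=np.arange(-w,w+.01,.1);p=o+k[:,None]*nn
        v=cv2.remap(g,p[:,0].astype(np.float32)[None],p[:,1].astype(np.float32)[None],cv2.INTER_LINEAR)[0]
        d=np.abs(np.gradient(v));d[d<d.max()*.4]=0
        if d.sum()>0: pts.append(o+nn*(k*d).sum()/d.sum())
    P=np.array([px2w("top",p,z) for p in pts])[:,:2]
    for _ in range(3):
        c=P.mean(0);_,_,V=np.linalg.svd(P-c);r=(P-c)@V[1];P=P[np.abs(r)<2.5*r.std()+1e-6]
    return c,np.arctan2(V[0][1],V[0][0]),r.std()
f=lambda p:((p[0]+.5)/4.5-.5+170,(p[1]+.5)/4.5-.5+145)
E
python3 - <<'E'
from fit import *
np.set_printoptions(precision=4,suppress=True)
i1=cv2.imread("pics/t16.png");i0=cv2.imread("pics/top0.png")
L={"panel rear":((444,142),(413,388),.072,0),"panel far":((444,142),(636,168),.072,0),"panel fence-side":((636,168),(604,415),.072,0),"panel batten-side":((413,388),(604,415),.072,None),
"fence back":((670,137),(632,410),.068,None),"box rear":((332,48),(278,398),.06,None),"batten face free":((288,371),(405,388),.068,None)}
for k,(a,b,z,ch) in L.items():
    print(k,fitline(i1,f(a),f(b),z,ch))
for k,(a,b,z,ch) in {"fence face0":((645,132),(606,408),.068,None),"fence back0":((670,137),(632,410),.068,None),"box rear0":((332,48),(278,398),.06,None),"batten face0":((288,371),(600,416),.068,None)}.items():
    print(k,fitline(i0,f(a),f(b),z,ch))
E
```

```text
panel rear (array([ 0.4987, -0.0143]), np.float64(3.0003515675754455), np.float64(0.0008579398035306541))
panel far (array([ 0.5806, -0.0968]), np.float64(-1.6969532540656276), np.float64(0.0032458229064569275))
panel fence-side (array([ 0.4806, -0.1527]), np.float64(3.0012543783314354), np.float64(0.00042216437308555154))
panel batten-side (array([ 0.4001, -0.0742]), np.float64(-1.7049413995210507), np.float64(0.0007818803473448008))
fence back (array([ 0.4931, -0.1805]), np.float64(3.003840049577655), np.float64(0.003688219022501706))
box rear (array([0.5293, 0.0762]), np.float64(3.000868820642464), np.float64(0.0006826003181636304))
batten face free (array([0.4165, 0.0415]), np.float64(1.4359411990618691), np.float64(0.0007507846063776165))
fence face0 (array([ 0.4963, -0.1562]), np.float64(2.9992582790591933), np.float64(0.0008531479480905208))
fence back0 (array([ 0.4931, -0.1805]), np.float64(3.0042415741792436), np.float64(0.0036654657541268206))
box rear0 (array([0.5293, 0.0763]), np.float64(3.00129448014886), np.float64(0.000663668898207962))
batten face0 (array([ 0.4065, -0.0294]), np.float64(-1.707264298034596), np.float64(0.0006934413502076501))
```

Panel yaw agrees with the fence and box to within 0.002 rad. The batten side coincides with the batten face (0.4065 vs 0.4066), and the fence's back edge hasn't moved. I'm handing in.

```bash
python3 - <<'E'
from station import *
s=state();print(s["t"],s["ft_force"]);job_done()
E
```

```text
39.55 [ 0.33396085 -0.15998503  0.10796277]
the job is handed in; nothing more can be done
```

I slid the top panel onto the sanding box and pushed it up against both the side fence and the front batten. I handed the job in at 39.6 s; the system reports no verdict.

**How it went:**
- I drew the panel off the end board by pressing on its face with the fingertips (at most about 16 N in the readings).
- The first attempt, with open fingers, turned the panel about 0.07 rad. I corrected this with shut fingers.
- I then lowered the open fingers behind the panel and pushed it about 210 mm to the fence. A push on its far edge took it about 30 mm to the batten, and a last light nudge went back to the fence. The pushes read 7 N at most.

**Last checks:**
- **Fence contact:** the final nudge met resistance at the same place as the first contact, within 0.1 mm, so the panel had not come off the fence.
- **Squareness:** line fits in the top view put the panel within 0.002 rad of the fence.
- **Batten:** the gap came out at about 0.1 mm.
- **Fence setting:** its back edge is where it was at the start.

**Less certain:**
- The top view alone suggested about 1 mm between panel and fence. That is within calibration error but disagrees slightly with the contact result.
- I checked the second panel's position against its original place only partway through, to about 3 mm. At the end I judged the lower panels and the sanding block by eye, and did not check the sander or bottle.
- The gripper picked up a tilt of about 0.03 rad from the pressing, which did no harm.

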